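# Clamp the short tube with the eccentric cam

## Robot

A 6-joint arm with a two-finger parallel gripper is mounted at the origin on the work surface. World frame = base frame: x ahead of the robot, y to its left, z up, the work surface at z = 0. Lengths are in m, angles in rad, forces in N, time in s.
With the tool pointing down it reaches from about 0.3 to 0.95 m from the base axis. Payload 3.1 kg.
Tool frame: the origin (TCP) lies at the very end of the fingers, on their centre line; the grasp point (between the pads) lies 19 mm behind it; z points along the fingers, y is the direction in which the jaws open and shut (so a half turn about z gives the same grasp; the last joint's range is limited). The gripper opens to 85 mm and grips with 20 to 120 N. Pads are 22 mm wide; open, the fingers measure 114 mm over their backs; the gripper's body (76 mm by 85 mm) begins 54 mm behind the grasp point. The pads swing forward as they close: fully open they stand 13 mm farther back than shut.
Start: joints at [1.162, 0.308, 1.634, -0, 1.2, -0.07], TCP at [0.208, 0.589, 0.231] pointing down, gripper open.
Joint ranges: [-3.06, 3.06], [-0.79, 1.96], [0.05, 2.63], [-1.19, 4.34], [0.05, 2.64], [-2.94, 2.94]. Speed limits (rad/s): [2.79, 2.79, 3.14, 3.14, 3.14, 3.14].

## Interface

Orientations are given as a rotation vector (axis times angle).
In Python, from cell import robot gives the robot as it stands.
- The arm moves only by the tool apply_moves, never from a script. Its argument "steps" is a list of rows, each a list of 3 entries, a list of its own where there are three numbers: the shift along the tool's x, y, z in mm, then the turn, a rotation vector about the tool's x, y, z in degrees, then the opening, from 0 (shut) to 1 (fully open). A call has 1 to 5 rows; each row is the pose to reach, as a shift and turn from the pose commanded when the call began, along the tool's axes at that moment; what a row does not reach only later rows make up. A row lasts 1/10 s, in which the tool goes at most 50 mm and 8.59 degrees, less where a joint would pass 70% of its speed; a pose out of reach is approached as far as the arm can. A call with a gripper value outside its range is refused whole. The fingers move at their own pace and stop on an object; "force" is the grip in N (left out, the last holds). Time passes only in rows, so rows that repeat a pose let the fingers close. It gives the time, the measured TCP pose, the force and the opening at its end, in the units of the state.
- robot.read_state(): the state, without advancing time (a new reading comes with each control period).
- robot.snapshot(name): name is "scene" or "top"; returns a dict with "image" (420x560x3 uint8, red, green, blue), "z_map" (420x560 float32, m along the optical axis (not along the pixel's ray), 0 where there is no reading), "mtx" (3x3 intrinsics, pixels), "R" (3x3) and "t" (3): a world point X has camera coordinates R X + t. Camera axes: x right, y down, z forward; pixel columns grow to the right and rows downward; lengths in m; the calibration is good to about 2 mm. A picture is of the moment at which its call begins.
- robot.close_job(): hands the job in, once; it reports no verdict.
The state is a dict: "clock": time; "joint_pos": joint angles; "dq": joint speeds; "joint_torque": joint torques, N m; "tool_pos": TCP position; "ee_rot": TCP orientation; "wrist_force": force on the tool from outside, world axes, zero at the start; "torque": the same for the moment, N m; "gripper_width": finger opening in m.
Only numpy, scipy, OpenCV 4.12 (cv2) and the standard library are available. Lean on these libraries where they do the work, as an engineer would, in place of code of your own. Each camera call takes 0.05 s, during which the arm holds its last target.

## Task

Lift the square retaining bar out of the two open brackets of the tube rack and lay it flat and lengthwise on the rubber mat. Then take the shorter of the two steel tubes out of the rack, lay it in the two V blocks of the cam clamp between the end stop and the sprung pad, and let go of it; only after that push the cam's lever round until the cam's high point bears squarely on the sprung follower, so that the tube is clamped. Set things down without dropping them, leave the long tube lying in the rack, and do not disturb the other things on the counter.

Things in the scene. Friction and masses are not known exactly. Their poses are not given: they have to be found in the camera images.
- rack: Fixed tube rack left or right of the mat: 120 x 280 mm plate, origin under its centre. V blocks along its x (12 mm thick, at x = -36 and +36 mm, 60 mm open between) at y = +50 and -50 mm; tube axes lie 47 mm above the counter. At x = 0, y = +-120 mm two steel brackets 12 mm thick with an upward open slot, 22 mm wide, 16 mm deep, floor 65 mm up, walls to 81 mm.
- bar: Loose square steel bar, 16 x 16 mm, 270 mm long along its own y, about 0.28 kg, origin at its centre. At the start it lies in the rack's two brackets across both tubes (3 mm above them), along the rack's y, centre 73 mm above the counter, between the tubes. Lift it straight up.
- mat: Fixed flat black rubber mat, 290 mm (its x) x 90 mm (its y), 4 mm thick, origin under its centre; between rack and clamp. The bar is to lie along its x, near the middle.
- tube_short: The shorter loose steel tube, 30 mm diameter, 120 mm long along its own x, about 0.16 kg, origin at its centre (on its axis). Starts in one or the other pair of the rack's V blocks, under the bar. It may roll about its axis.
- tube_long: The longer loose steel tube, 30 mm diameter, 175 mm long along its own x, origin at its centre. Lies in the rack's other V blocks and stays there.
- clamp: Fixed cam clamp left or right of the mat; base plate 285 x 90 mm, 8 mm thick. Origin at counter height under the cradle: two V blocks along its x (12 mm thick, at x = -36 and +36 mm, 60 mm open between, edges 47 mm high). End stop, 70 mm high, face at x = +66 mm; retracted pad's face at x = -66 mm (12 mm play for the tube); guide block 62 mm high at x = -88 mm; cam axis at x = -147 mm.
- cradle (a point): The point where the tube's centre lies when it rests in the clamp's V blocks midway between retracted pad and stop: 47 mm above the clamp's origin. Clamping pushes the tube 6 mm further along the clamp's +x against the stop.
- cam (a joint): Cam angle (rad), anticlockwise from above positive, range -2.6 to 1.2. 0 is the aim: high point square on the follower. Starts at -2.4 to -1.75, clear of it. A 52 mm disc, 22 mm thick, on an axis 18 mm off its centre; touches the follower from -1.57. The lever lies opposite the high point, at clamp yaw + pi + angle. Friction (0.1 N m) holds it anywhere; 2 to 4 N at the post turn it.
- cam_axis (a point): A point on the cam's axis of rotation, 47 mm above the counter.
- post (a point): Centre of the top end of the upright steel post at the lever's end: 14 mm diameter, 50 mm high (from 68 to 118 mm above the counter), 70 mm from the cam's axis. Push it sideways, to turn the cam.
- follower (a joint): Travel (m) of the sprung follower along the clamp's +x towards the tube: 0 retracted (spring keeps it there), 0.018 with the cam's high point on its flat head. It carries the pad.
- pad: Square rubber pad, 24 x 24 x 8 mm, on its own spring (0.7 N/mm) at the follower's front end, 47 mm above the counter; origin at the middle of the face that presses on the tube's end, moving along the clamp's x. Clamped, it pushes with about 7 N.
- flask: Bystander: corked glass flask, 68 mm diameter, 170 mm high, origin under its centre.
- canister: Bystander: steel canister, 90 mm diameter, 110 mm high, origin under its centre.
- gauge: Bystander: round dial gauge lying flat, 64 mm diameter, 22 mm high, with a short brass stem.
- wrench: Bystander: wrench 160 mm long lying flat.
- gasket: Bystander: flat black rubber ring, 50 mm diameter, 6 mm high.
- ferrule: Bystander: steel ring, 50 mm diameter, 18 mm high.
- cup: Bystander: open steel cup, 70 mm diameter, 70 mm high.
Mind the look-alikes: they are no part of the job. What is shaped like the tube_short but yellow is not meant. What is shaped like the tube_long but turquoise is not meant.

How it is judged:
By the outcome, as a careful person would: the job done as asked, in the order asked, and still so for the second after the job is handed in, with the robot touching nothing.
It also fails if it takes over 72 s, if anything falls off the work surface, if the arm or the gripper's body presses on something with over 40 N, if the wrist force passes 120 N, or if a joint passes its speed limit or range.

## Working session

There is one attempt and no reset: what is moved stays moved. The work goes in short steps, Python scripts to look and compute and a tool call to move; the robot and the scene stay as the last step left them, time stands still between calls to the robot, and variables do not carry over. Pictures are saved under pics/ and viewed, and the job is handed in when it is done.

Besides the shell and the picture viewer there is one more tool, called after "Call:" as name(argument=value, ...), one argument or row to a line, values as JSON. apply_moves: Moves the arm, as the interface text tells. Its arguments: {"type":"object","properties":{"steps":{"type":"array","items":{"type":"array"}},"force":{"type":"number"}},"required":["steps"]}

```bash
mkdir -p pics; ls
python3 - <<'E'
from cell import robot
import cv2,numpy as np
s=robot.read_state();print({k:np.round(v,4).tolist() for k,v in s.items()})
for n in("scene","top"):
    d=robot.snapshot(n);np.savez(f"{n}0.npz",**d)
    cv2.imwrite(f"pics/{n}0.png",cv2.resize(d["image"][:,:,::-1],(800,600)))
    print(n,d["mtx"].round(1).tolist(),d["R"].round(3).tolist(),d["t"].round(3).tolist(), (d["z_map"]>0).mean())
E
```

```text
pics
{'clock': 0.0, 'joint_pos': [1.1623, 0.309, 1.6352, -0.0, 1.1997, -0.0697], 'dq': [0.0, 0.0008, -0.0024, -0.0011, 0.0001, 0.0021], 'joint_torque': [0.0021, -41.5258, -27.6671, 0.0002, 0.0105, 0.0], 'tool_pos': [0.2074, 0.5887, 0.2301], 'ee_rot': [-0.5295, -3.0961, 0.0035], 'wrist_force': [-0.2193, 0.0578, -0.0545], 'torque': [-0.0544, -0.0213, 0.0584], 'gripper_width': 0.0854}
scene [[380.9, 0.0, 277.4], [0.0, 380.9, 208.6], [0.0, 0.0, 1.0]] [[0.539, 0.842, -0.006], [0.529, -0.345, -0.775], [-0.655, 0.415, -0.631]] [-0.244, -0.171, 1.381] 0.9960034013605442
top [[397.9, 0.0, 282.7], [0.0, 397.9, 211.1], [0.0, 0.0, 1.0]] [[-0.018, -1.0, 0.003], [-0.996, 0.018, -0.086], [0.086, -0.004, -0.996]] [-0.022, 0.513, 1.397] 0.9959991496598639
```

View pics/scene0.png

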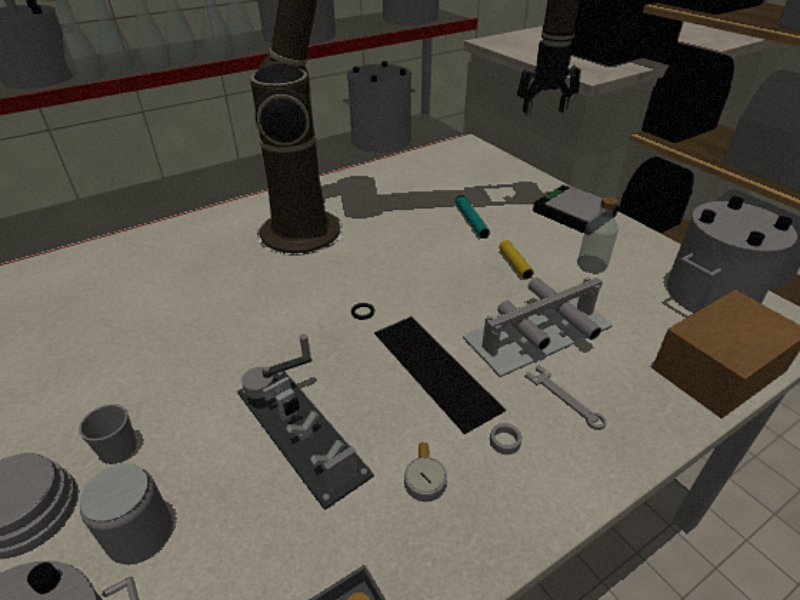

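View pics/top0.png

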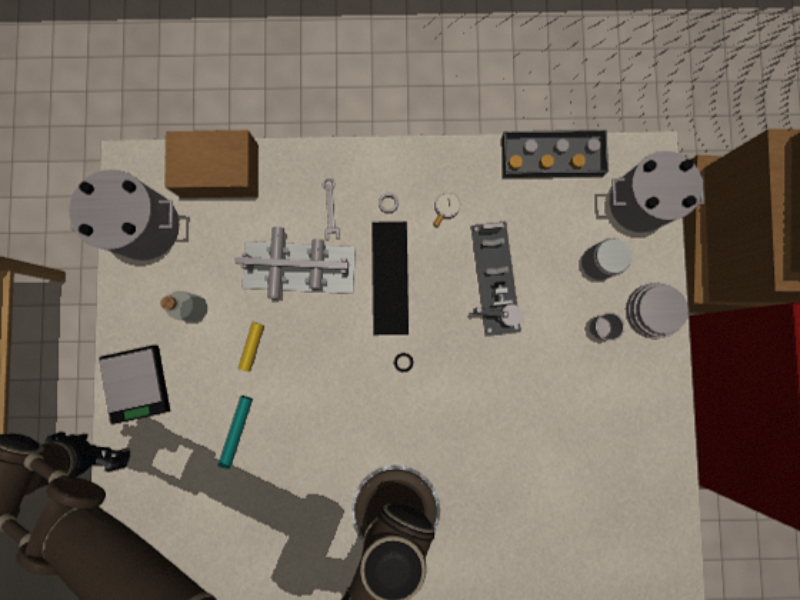

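The top view (800x600) shows the rack at about (298,267), with the bar across it from (236,262) to (352,267). The long tube is at (277,263) and the short steel tube at (317,265). The mat is at (390,278), the clamp at (496,278), and the lever post near (475,314). The look-alikes are the yellow tube (251,346) and the turquoise tube (235,432).

```bash
cat > h.py <<'E'
import numpy as np,cv2
from cell import robot
def load(n): return dict(np.load(n+".npz"))
def snap(n,save):
    d=robot.snapshot(n);np.savez(save+".npz",**d);return d
def cloud(d):
    z=d["z_map"].astype(float);h,w=z.shape;K=d["mtx"]
    u,v=np.meshgrid(np.arange(w),np.arange(h))
    P=np.stack([(u-K[0,2])/K[0,0]*z,(v-K[1,2])/K[1,1]*z,z],-1)
    W=(P-d["t"])@d["R"]; W[z<=0]=np.nan
    return W
def ray(d,u,v,h):
    r=np.linalg.inv(d["mtx"])@np.array([u,v,1.]);r=d["R"].T@r;c=-d["R"].T@d["t"]
    return c+r*(h-c[2])/r[2]
def proj(d,X):
    p=d["R"]@np.asarray(X)+d["t"];p=d["mtx"]@p;return p[:2]/p[2]
def crop(d,name,u0,u1,v0,v1,k=4):
    im=d["image"][v0:v1,u0:u1,::-1]
    cv2.imwrite("pics/"+name+".png",cv2.resize(np.clip(im*1.6,0,255).astype(np.uint8),None,fx=k,fy=k,interpolation=cv2.INTER_CUBIC))
E
python3 - <<'E'
from h import *
d=load("top0");W=cloud(d)
crop(d,"rack",160,255,140,220,8);crop(d,"clamp",320,375,145,245,6)
s=load("scene0");crop(s,"srack",315,435,185,265,6);crop(s,"sclamp",160,270,230,360,4)
print("counter z",np.nanmedian(W[270:300,330:430,2]))
def rect(mask,lab):
    n,l,st,c=cv2.connectedComponentsWithStats(mask.astype(np.uint8))
    for i in range(1,n):
        if st[i,4]<8: continue
        p=W[l==i]
        r=cv2.minAreaRect((p[:,:2]*1000).astype(np.float32))
        print(lab,st[i,:5].tolist(),"zmed %.3f max %.3f"%(np.median(p[:,2]),p[:,2].max()),np.round(r[0],1),np.round(r[1],1),round(r[2],1))
Z=W[:,:,2];A=np.zeros(Z.shape,bool);A[145:250,160:370]=1
rect(A&(Z>.069)&(Z<.1),"z70-100")
rect(A&(Z>.1)&(Z<.13),"post")
rect(A&(Z>.05)&(Z<.069),"50-69")
rect(A&(Z>.004)&(Z<.013)&(W[:,:,1]<-.1),"plate")
g=d["image"].max(-1);M=np.zeros(Z.shape,bool);M[145:245,255:292]=1
rect(M&(g<45),"mat")
E
```

```text
counter z 0.0016596714632911473
z70-100 [338, 156, 14, 5, 36] zmed 0.072 max 0.081 [ 691.1 -249.6] [11.4 46.1] 5.3
z70-100 [164, 178, 79, 14, 432] zmed 0.083 max 0.091 [606.6 240.3] [268.3  33.4] 86.0
z70-100 [336, 217, 20, 6, 64] zmed 0.071 max 0.077 [ 477.6 -246.7] [63.8 13.9] 82.4
post [332, 215, 5, 5, 17] zmed 0.119 max 0.124 [ 482.8 -201.9] [11.5 12.9] 85.8
50-69 [187, 159, 12, 23, 186] zmed 0.061 max 0.069 [660.5 283.6] [36.8 79. ] 85.7
50-69 [337, 158, 13, 4, 19] zmed 0.056 max 0.069 [ 686.3 -246.7] [43.8  9.3] 82.0
50-69 [217, 168, 10, 15, 124] zmed 0.061 max 0.068 [640.9 181.5] [28.8 52.5] 85.4
50-69 [171, 185, 4, 4, 8] zmed 0.058 max 0.067 [600.4 350.6] [ 5.6 13.2] 42.1
50-69 [187, 186, 10, 23, 190] zmed 0.061 max 0.069 [564.4 286.1] [30.6 78.4] 87.1
50-69 [216, 188, 10, 14, 115] zmed 0.061 max 0.069 [572.4 186. ] [29.1 48.7] 86.1
50-69 [345, 197, 14, 17, 99] zmed 0.060 max 0.067 [ 527.5 -267.6] [54.7 46.4] 6.1
50-69 [350, 214, 16, 15, 163] zmed 0.060 max 0.069 [ 471.1 -291.2] [51.4 49. ] 87.1
plate [333, 145, 12, 12, 41] zmed 0.005 max 0.011 [ 735.7 -242.5] [49.3 30.3] 65.
[... 1651 characters left out ...]
10] zmed 0.005 max 0.008 [ 454.5 -331.4] [12.6 15.4] 43.4
plate [313, 232, 5, 8, 16] zmed 0.005 max 0.008 [ 424.6 -146. ] [14.6 25.2] 88.9
plate [359, 235, 5, 6, 9] zmed 0.005 max 0.007 [ 416.2 -308.9] [11.  18.9] 52.8
plate [334, 241, 6, 6, 11] zmed 0.005 max 0.010 [ 395.6 -221.8] [13.6 23.3] 16.3
plate [309, 243, 6, 5, 11] zmed 0.006 max 0.007 [ 388.1 -130.8] [17.7 11.5] 51.6
plate [317, 242, 4, 7, 9] zmed 0.006 max 0.008 [ 389.8 -159.3] [ 8.8 23.6] 73.4
plate [303, 244, 4, 5, 9] zmed 0.005 max 0.012 [ 387.7 -107.4] [10.8 14.3] 88.4
plate [362, 246, 7, 4, 12] zmed 0.005 max 0.008 [ 378.5 -324.1] [21.6 10.7] 89.0
mat [261, 155, 25, 79, 1853] zmed nan max nan [578.5   4.6] [ 82.5 285.8] 87.8
```

View pics/rack.png

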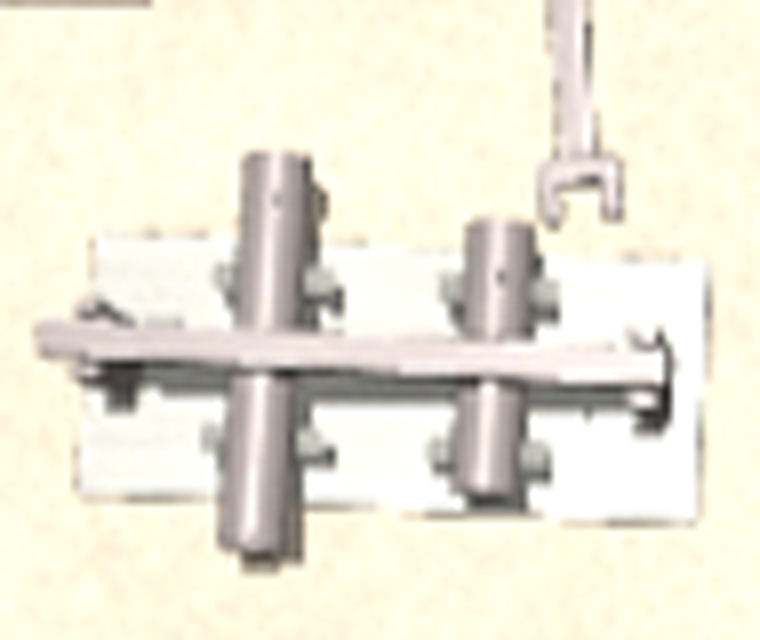

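View pics/clamp.png

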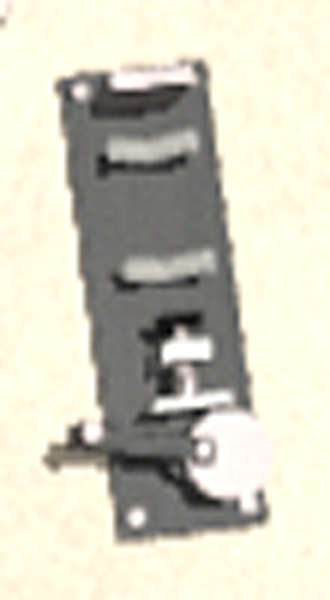

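View pics/srack.png

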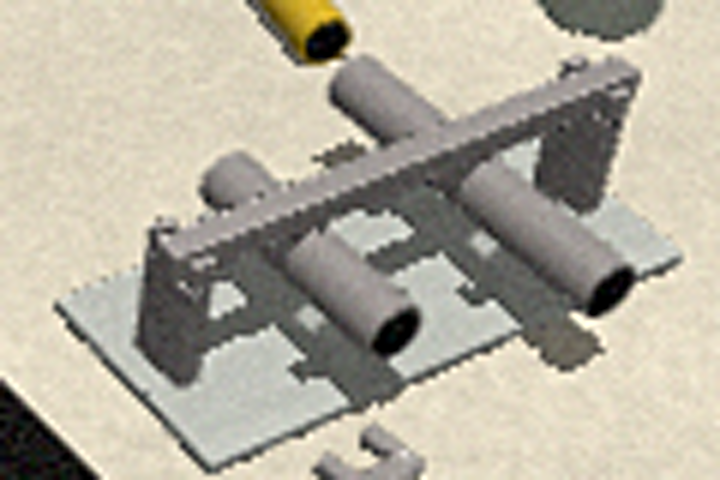

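View pics/sclamp.png

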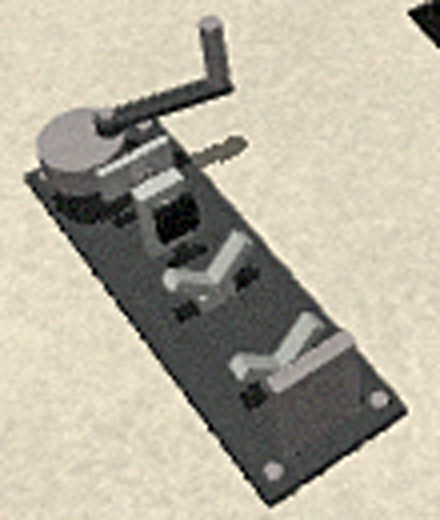

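Candidates for the short steel tube, in 800x600 top pixels: the rack tubes at (317,265) and (277,263), the yellow one at (251,346) and the turquoise one at (235,432). I choose (317,265). The crop shows it plain steel and visibly shorter than its neighbour. Next I measure precise poses.

```bash
cat > m.py <<'E'
from h import *
def plane(d,mask,h):
    v,u=np.nonzero(mask); return np.array([ray(d,a,b,h)[:2] for a,b in zip(u,v)])*1000
def big(m):
    n,l,st,c=cv2.connectedComponentsWithStats(m.astype(np.uint8)); return l==1+np.argmax(st[1:,4])
def mrect(p): 
    r=cv2.minAreaRect(p.astype(np.float32)); return np.round(r[0],1),np.round(r[1],1),round(r[2],1)
def line(p):
    c=p.mean(0);_,s,vt=np.linalg.svd(p-c,full_matrices=False);a=(p-c)@vt[0];b=(p-c)@vt[1]
    mid=c+vt[0]*(a.max()+a.min())/2
    return "mean",c.round(1),"mid",mid.round(1),"len",round(np.ptp(a),1),"w",round(np.ptp(b),1),"ang",round(np.degrees(np.arctan2(vt[0,1],vt[0,0])),2)
E
python3 - <<'E'
from m import *
d=load("top0");W=cloud(d);Z=W[:,:,2];im=d["image"].astype(int)
print("cam",-d["R"].T@d["t"])
for uv in [(200,200),(196,215),(346,165),(270,190),(300,190),(225,150)]: print(uv,im[uv[1],uv[0]],round(Z[uv[1],uv[0]],3))
def reg(u0,u1,v0,v1): 
    A=np.zeros(Z.shape,bool);A[v0:v1,u0:u1]=1;return A
B=big(reg(160,255,170,200)&(Z>.074)&(Z<.1))
print("bar",line(plane(d,B,.081)))
T=reg(180,210,155,217)&(Z>.04)&(Z<.073);Wt=W[T];
S=reg(212,235,162,207)&(Z>.04)&(Z<.073)
print("long",line(plane(d,T,.058)));print("short",line(plane(d,S,.058)))
print("long cloud",mrect(W[T][:,:2]*1000),"short",mrect(W[S][:,:2]*1000))
# rack plate: blueish
P=big(cv2.morphologyEx((reg(160,255,165,210)&((im[:,:,2]-im[:,:,0])>-2)).astype(np.uint8),cv2.MORPH_OPEN,np.ones((2,2))))
print("rack plate",P.sum(),mrect(plane(d,P,.006)))
g=im.max(-1)
C=big(reg(322,372,150,240)&(g<110)); print("clamp",mrect(plane(d,C,.008)))
M=big(reg(255,292,150,240)&(g<50)); print("mat",mrect(plane(d,M,.004)),line(plane(d,M,.004)))
Q=reg(325,345,205,225)&(Z>.1);print("post",line(plane(d,Q,.118)))
o=np.zeros(im.shape,np.uint8);o[P]=(0,255,0);o[C]=255;o[M]=(0,0,255);o[B]=(255,0,0);o[T|S]=(255,255,0)
cv2.imwrite("pics/masks.png",cv2.resize(o[140:250,155:380],None,fx=3,fy=3,interpolation=0))
E
```

```text
cam [ 0.39076116 -0.02507681  1.43622685]
(200, 200) [168 166 160] 0.008
(196, 215) [165 155 140] 0.004
(346, 165) [69 70 69] 0.009
(270, 190) [24 23 21] 0.009
(300, 190) [169 159 144] 0.003
(225, 150) [173 163 147] 0.007
bar ('mean', array([606.5, 239.3]), 'mid', array([606.6, 240.6]), 'len', np.float64(268.7), 'w', np.float64(27.8), 'ang', np.float64(85.52))
long ('mean', array([610.4, 282. ]), 'mid', array([611.2, 281.9]), 'len', np.float64(177.1), 'w', np.float64(61.4), 'ang', np.float64(176.38))
short ('mean', array([605.4, 181.5]), 'mid', array([605.7, 181.5]), 'len', np.float64(120.7), 'w', np.float64(76.9), 'ang', np.float64(177.07))
long cloud (array([611.8, 276.4]), array([ 67.7, 176.5]), 87.5) short (array([606.9, 173.7]), array([ 76.3, 121.1]), 87.5)Traceback (most recent call last):
  File "<stdin>", line 14, in <module>
  File "m.py", line 5, in big
    n,l,st,c=cv2.connectedComponentsWithStats(m.astype(np.uint8)); return l==1+np.argmax(st[1:,4])
                                                                               ~~~~~~~~~^^^^^^^^^^
    return _wrapfunc(a, 'argmax', axis=axis, out=out, **kwds)
    return bound(*args, **kwds)
ValueError: attempt to get argmax of an empty sequence
```

Run:
```python
from m import *
d=load("top0");W=cloud(d);Z=W[:,:,2];im=d["image"].astype(int)
def reg(u0,u1,v0,v1): 
    A=np.zeros(Z.shape,bool);A[v0:v1,u0:u1]=1;return A
rb=cv2.GaussianBlur((im[:,:,0]-im[:,:,2]).astype(np.float32),(0,0),.7)
P=reg(160,255,160,212)&(rb<15)
P=big(cv2.morphologyEx(P.astype(np.uint8),cv2.MORPH_OPEN,np.ones((3,3))))
B=big(reg(160,255,170,200)&(Z>.074)&(Z<.1))
g=im.max(-1)
C=big(reg(322,372,150,240)&(g<110)); print("clamp",mrect(plane(d,C,.008)))
M=big(reg(255,292,150,240)&(g<70)); print("mat",mrect(plane(d,M,.004)),line(plane(d,M,.004)))
Q=reg(325,345,205,225)&(Z>.1);print("post",line(plane(d,Q,.118)))
o=np.zeros(im.shape,np.uint8);o[P]=(0,255,0);o[C]=255;o[M]=(0,0,255);o[B]=(255,0,0);
cv2.imwrite("pics/masks.png",cv2.resize(o[140:250,155:380],None,fx=3,fy=3,interpolation=0))
# manual corner rays (crop px/8+offset)
off=lambda x,y,k,u,v,h:(ray(d,u+(x-k/2+.5)/k,v+(y-k/2+.5)/k,h)[:2]*1000).round(1)
R=[off(x,y,8,160,140,.008) for x,y in[(95,235),(710,258),(697,522),(80,497)]];print("rack corners",R,np.mean(R,0))
Bc=[off(x,y,8,160,140,.081) for x,y in[(37,340),(668,362)]];print("bar ends",Bc)
S=[off(x,y,8,160,140,.058) for x,y in[(500,218),(488,492)]];print("short",S,np.mean(S,0))
L=[off(x,y,8,160,140,.058) for x,y in[(277,152),(247,548)]];print("long",L,np.mean(L,0))
c=[off(x,y,6,320,145,.008) for x,y in[(58,76),(204,63),(268,520),(118,543)]];print("clamp corners",c,np.mean(c,0))
st=[off(x,y,6,320,145,.070) for x,y in[(110,82),(196,73)]];print("stop top",st)
print("cam boss",off(204,450,6,320,145,.06),"post",off(92,432,6,320,145,.118))
```

```text
clamp (array([ 569.5, -245.3]), array([283.2, 128.3]), 5.7)
mat (array([578.6,   2.6]), array([ 86.8, 285. ]), 89.2) ('mean', array([575.8,   3.3]), 'mid', array([578.1,   3.3]), 'len', np.float64(285.1), 'w', np.float64(87.3), 'ang', np.float64(179.93))
post ('mean', array([ 482.9, -202.5]), 'mid', array([ 483.4, -203. ]), 'len', np.float64(14.4), 'w', np.float64(11.8), 'ang', np.float64(130.7))
rack corners [array([675.2, 369.8]), array([659.8,  90.8]), array([539.4,  97.9]), array([555.7, 375.8])] [607.525 233.575]
bar ends [array([615.4, 374.2]), array([601.1, 103.4])]
short [array([669.8, 178.6]), array([548.9, 184.4])] [609.35 181.5 ]
long [array([700.8, 276.3]), array([526.3, 289.2])] [613.55 282.75]
clamp corners [array([ 708.4, -204.8]), array([ 714.9, -293.9]), array([ 436.6, -322.9]), array([ 424.5, -232.7])] [ 571.1   -263.575]
stop top [array([ 690.6, -227.2]), array([ 695. , -277.4])]
cam boss [ 476.  -276.5] post [ 483.5 -204.2]
```

View pics/masks.png

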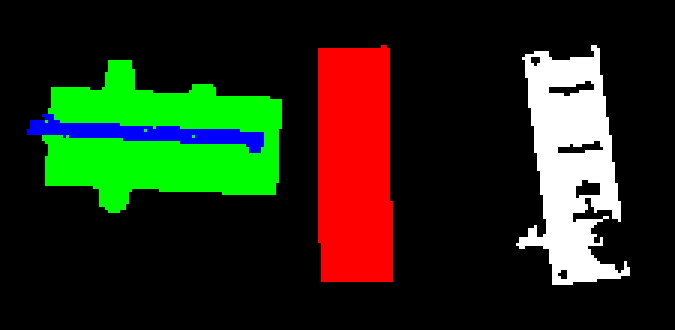

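```bash
cat > g.py <<'E'
from h import *
from scipy.spatial.transform import Rotation as Ro
def st(): 
    s=robot.read_state();R=Ro.from_rotvec(s["ee_rot"]).as_matrix()
    print("clk %.2f tcp"%s["clock"],(np.array(s["tool_pos"])*1000).round(1),"yawY %.2f"%np.degrees(np.arctan2(R[1,1],R[0,1])),"tilt",(R[:2,2]*57.3).round(2),"w %.1f"%(s["gripper_width"]*1000),"F",np.round(s["wrist_force"],1),"q",np.round(s["joint_pos"],2));return s,R
def go(x,y,z,yaw):
    "mm, deg: yaw of tool y; prints shift and turn in tool axes"
    s,R=st();d=R.T@(np.array([x,y,z])-np.array(s["tool_pos"])*1000)
    ty=np.radians(yaw);Y=np.array([np.cos(ty),np.sin(ty),0]);Z=np.array([0,0,-1.]);T=np.stack([np.cross(Y,Z),Y,Z],1)
    rv=np.degrees(Ro.from_matrix(R.T@T).as_rotvec())
    print("shift",d.round(1),"turn",rv.round(2))
E
python3 -c "
from g import *
go(608.3,238.8,200,-3.1)"
```

```text
clk 0.10 tcp [207.4 588.8 230.1] yawY 70.59 tilt [-0.05 -0.11] w 85.4 F [ 0.6 -0.3 -0.7] q [ 1.16  0.31  1.64  0.    1.2  -0.07]
shift [-494.4 -196.7   30.5] turn [-1.100e-01  7.000e-02  7.369e+01]
```

Call:
apply_moves(
  steps=[
    [[-45, -18, 0], [0, 0, 7], 1],
    [[-90, -36, 0], [0, 0, 14], 1],
    [[-135, -54, 0], [0, 0, 21], 1],
    [[-180, -72, 0], [0, 0, 28], 1],
    [[-225, -90, 0], [0, 0, 35], 1],
  ],
  force=40,
)

```text
clock: 0.6
tool_pos: [0.3909, 0.4282, 0.2308]
ee_rot: [-1.443, -2.791, 0.001]
wrist_force: [0.3, 1.0, -0.2]
gripper_width: 0.0851
```

```bash
python3 -c "
from g import *
go(608.3,238.8,200,-3.1)"
```

```text
clk 0.60 tcp [390.9 428.2 230.8] yawY 35.33 tilt [-0.03 -0.03] w 85.1 F [ 0.3  1.  -0.2] q [ 0.76  0.22  1.74 -0.    1.18  0.14]
shift [-280.2   67.9   30.8] turn [-4.000e-02  2.000e-02  3.843e+01]
```

Call:
apply_moves(
  steps=[
    [[-48, 11, 0], [0, 0, 7.5], 1],
    [[-96, 23, 0], [0, 0, 15], 1],
    [[-144, 34, 0], [0, 0, 22.5], 1],
    [[-192, 46, 0], [0, 0, 30], 1],
    [[-238, 58, 10], [0, 0, 38.4], 1],
  ],
)

```text
clock: 1.1
tool_pos: [0.5779, 0.2687, 0.2224]
ee_rot: [2.281, 2.159, 0.004]
wrist_force: [-0.1, -0.2, 0.0]
gripper_width: 0.0854
```

```bash
python3 -c "
from g import *
go(608.3,238.8,130,-3.1)"
```

```text
clk 1.10 tcp [577.9 268.7 222.4] yawY -3.16 tilt [0.15 0.06] w 85.4 F [-0.1 -0.2  0. ] q [0.37 0.34 1.61 0.   1.19 0.42]
shift [-28.3  31.7  92.5] turn [ 0.14 -0.07 -0.06]
```

Call:
apply_moves(
  steps=[
    [[-28, 32, 30], [0, 0, 0], 1],
    [[-28, 32, 70], [0, 0, 0], 1],
    [[-28, 32, 95], [0, 0, 0], 1],
    [[-28, 32, 95], [0, 0, 0], 1],
  ],
)

```text
clock: 1.5
tool_pos: [0.6021, 0.2383, 0.1202]
ee_rot: [-2.273, -2.161, 0.017]
wrist_force: [-0.8, 0.9, -0.3]
gripper_width: 0.0856
```

```bash
python3 -c "
from g import *
go(608.3,238.8,54,-3.1)
d=snap('scene','s1');crop(d,'s1',300,450,140,265,5)
t=snap('top','t1');crop(t,'t1',150,260,130,220,6)"
```

```text
clk 1.50 tcp [602.1 238.3 120.2] yawY -2.88 tilt [-0.65 -0.21] w 85.6 F [-0.8  0.9 -0.3] q [0.31 0.47 1.65 0.   1.03 0.36]
shift [ 1.1  6.9 66.1] turn [-0.64  0.24  0.22]
```

View pics/s1.png

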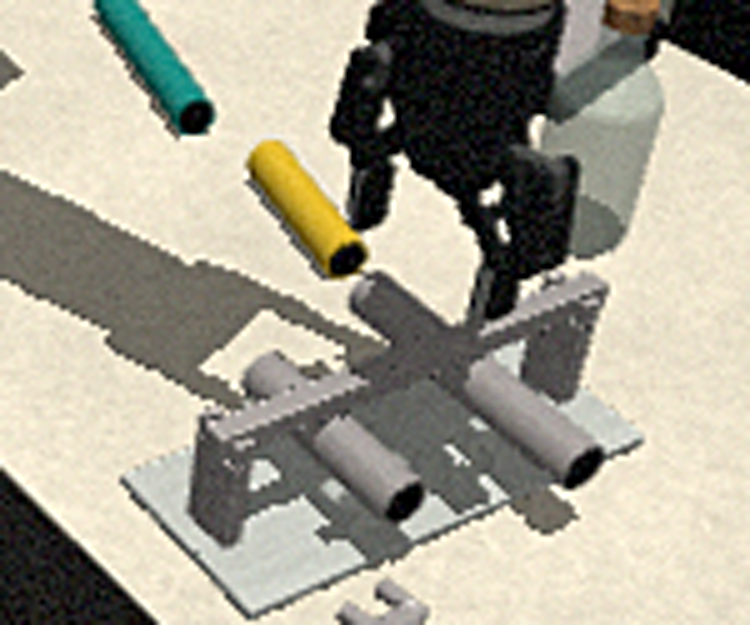

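View pics/t1.png

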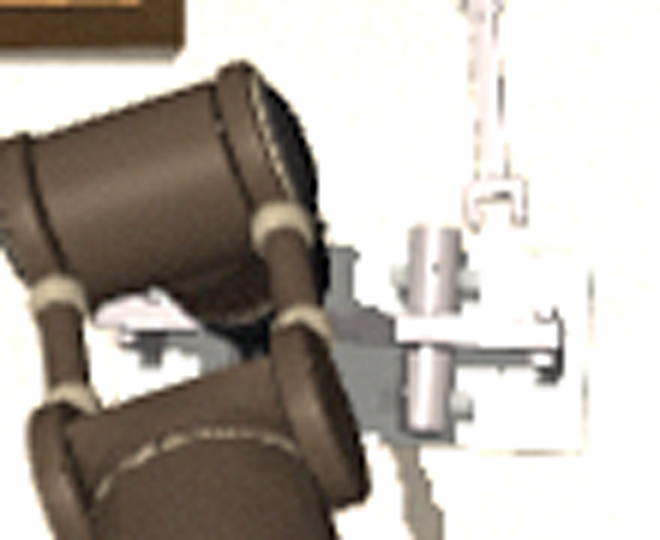

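The left finger (370,190) and right finger (495,290) straddle the bar above the gap between the tubes. I go down now.

Call:
apply_moves(
  steps=[
    [[1, 3, 20], [0, 0, 0], 1],
    [[1, 3, 45], [0, 0, 0], 1],
    [[1, 3, 63], [0, 0, 0], 1],
    [[1, 3, 63], [0, 0, 0], 1],
  ],
)

```text
clock: 2.0
tool_pos: [0.6077, 0.2413, 0.0618]
ee_rot: [-2.273, -2.166, 0.005]
wrist_force: [0.1, -0.4, -0.7]
gripper_width: 0.0853
```

```bash
python3 -c "
from g import *
go(608.3,237.5,54,-3.1)"
```

```text
clk 2.00 tcp [607.7 241.3  61.8] yawY -2.77 tilt [-0.19 -0.06] w 85.3 F [ 0.1 -0.4 -0.7] q [ 0.31  0.56  1.66 -0.    0.93  0.36]
shift [-3.7  0.8  7.8] turn [-0.19  0.07  0.33]
```

Call:
apply_moves(
  steps=[
    [[-4, 1, 5], [0, 0, 0.3], 1],
    [[-4, 1, 5], [0, 0, 0.3], 0],
    [[-4, 1, 5], [0, 0, 0.3], 0],
    [[-4, 1, 5], [0, 0, 0.3], 0],
    [[-4, 1, 5], [0, 0, 0.3], 0],
  ],
  force=60,
)

```text
clock: 2.5
tool_pos: [0.6106, 0.2374, 0.059]
ee_rot: [2.281, 2.16, 0.002]
wrist_force: [0.1, -0.5, -0.4]
gripper_width: 0.0283
```

Call:
apply_moves(
  steps=[
    [[0, 0, 0], [0, 0, 0], 0],
    [[0, 0, 0], [0, 0, 0], 0],
    [[0, 0, 0], [0, 0, 0], 0],
    [[0, 0, 0], [0, 0, 0], 0],
  ],
)

```text
clock: 2.9
tool_pos: [0.6093, 0.2375, 0.0589]
ee_rot: [-2.281, -2.158, 0.002]
wrist_force: [-4.0, 0.6, 6.0]
gripper_width: 0.0149
```

```bash
python3 -c "
from g import *
go(608.3,237.5,54,-3.1)"
```

```text
clk 2.90 tcp [609.3 237.5  58.9] yawY -3.18 tilt [-0.12  0.02] w 14.9 F [-4.   0.6  6. ] q [0.3  0.56 1.66 0.   0.92 0.36]
shift [-0.1 -1.   4.9] turn [-0.12 -0.01 -0.08]
```

Call:
apply_moves(
  steps=[
    [[0, 0, -6], [0, 0, 0], 0],
    [[0, 0, -15], [0, 0, 0], 0],
    [[0, 0, -30], [0, 0, 0], 0],
    [[0, 0, -50], [0, 0, 0], 0],
    [[0, 0, -80], [0, 0, 0], 0],
  ],
)

```text
clock: 3.4
tool_pos: [0.6093, 0.2368, 0.138]
ee_rot: [-2.28, -2.16, 0.004]
wrist_force: [0.5, -0.2, -4.0]
gripper_width: 0.0151
```

Call:
apply_moves(
  steps=[
    [[0, 0, -25], [0, 0, 0], 0],
    [[0, 0, -25], [0, 0, 0], 0],
  ],
)

```text
clock: 3.6
tool_pos: [0.6146, 0.2385, 0.1697]
ee_rot: [2.276, 2.157, 0.017]
wrist_force: [2.5, 0.1, -3.0]
gripper_width: 0.0149
```

```bash
python3 -c "
from g import *
go(578.4,0,170,-90)
d=snap('scene','s2');crop(d,'s2',280,450,130,265,4)"
```

```text
clk 3.60 tcp [614.6 238.5 169.7] yawY -3.09 tilt [0.69 0.19] w 14.9 F [ 2.5  0.1 -3. ] q [ 0.3   0.42  1.61 -0.    1.1   0.36]
shift [-240.1  -23.3   -1.5] turn [ 0.37 -0.7  86.91]
```

View pics/s2.png

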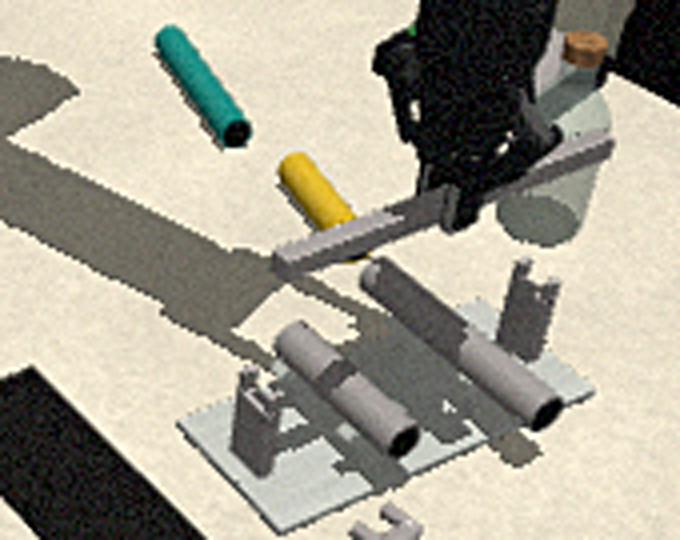

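The bar is held level (from (275,255) to (610,145)). The tips reach 6 mm below its underside, though, so it could not be laid on the mat without a drop. I'll set it back into the brackets, regrip about 7 mm higher, then carry on.

```bash
python3 -c "
from g import *
go(609.3,237.2,85,-3.15)"
```

```text
clk 3.65 tcp [612.8 238.  166.9] yawY -3.10 tilt [0.43 0.12] w 15.0 F [-0.3 -0.5 -3.5] q [ 0.3   0.43  1.61 -0.    1.1   0.36]
shift [-1.1 -4.1 81.9] turn [ 0.42 -0.14  0.05]
```

Call:
apply_moves(
  steps=[
    [[0, 0, 40], [0, 0, 0], 0],
    [[0, 0, 70], [0, 0, 0], 0],
    [[0, 0, 80], [0, 0, 0], 0],
    [[0, 0, 80], [0, 0, 0], 0],
    [[0, 0, 80], [0, 0, 0], 0],
  ],
)

```text
clock: 4.15
tool_pos: [0.6107, 0.2374, 0.0835]
ee_rot: [2.281, 2.16, 0.001]
wrist_force: [0.0, 0.3, -2.7]
gripper_width: 0.0146
```

```bash
python3 -c "
from g import *
go(609.3,237.2,59.5,-3.15)"
```

```text
clk 4.15 tcp [610.7 237.4  83.5] yawY -3.11 tilt [0.04 0.01] w 14.6 F [ 0.   0.3 -2.7] q [ 0.3   0.53  1.65 -0.    0.96  0.36]
shift [-0.3 -1.4 24. ] turn [ 0.04 -0.01  0.04]
```

Call:
apply_moves(
  steps=[
    [[0, -1.5, 0], [0, 0, 0], 0],
    [[0, -1.5, 8], [0, 0, 0], 0],
    [[0, -1.5, 16], [0, 0, 0], 0],
    [[0, -1.5, 22], [0, 0, 0], 0],
    [[0, -1.5, 24], [0, 0, 0], 0],
  ],
)

```text
clock: 4.65
tool_pos: [0.6105, 0.2381, 0.0664]
ee_rot: [2.279, 2.16, 0.002]
wrist_force: [-13.3, -3.0, 36.6]
gripper_width: 0.0147
```

Call:
apply_moves(
  steps=[
    [[0, 0, 0], [0, 0, 0], 0],
  ],
)

```text
clock: 4.75
tool_pos: [0.6105, 0.2381, 0.0665]
ee_rot: [2.279, 2.16, 0.003]
wrist_force: [-11.0, -1.1, 27.1]
gripper_width: 0.0147
```

```bash
python3 -c "
from g import *
go(609.3,237.2,66,-3.15)
d=snap('scene','s3');crop(d,'s3',280,450,130,265,4)"
```

```text
clk 4.75 tcp [610.5 238.1  66.5] yawY -3.07 tilt [0.13 0.02] w 14.7 F [-11.   -1.1  27.1] q [ 0.31  0.55  1.66 -0.    0.93  0.36]
shift [-1.  -1.1  0.5] turn [ 0.13 -0.03  0.08]
```

View pics/s3.png

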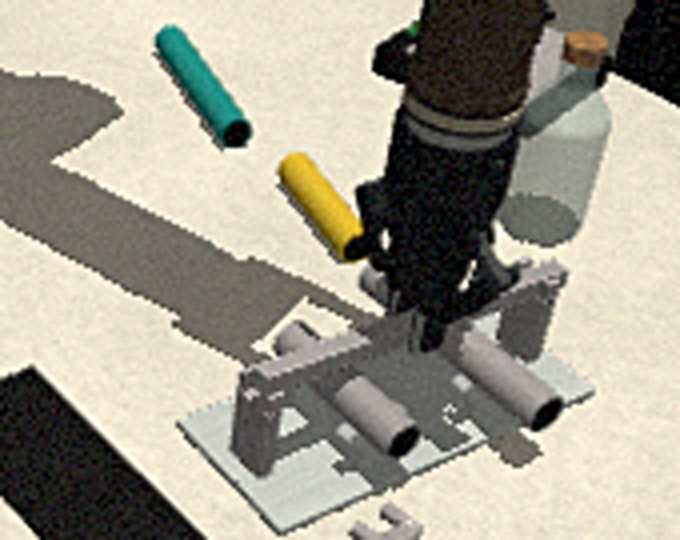

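Run:
```python
from m import *
for n in("scene0","s3"):
    d=load(n);W=cloud(d)
    # sample points on the bar's top near rack y=-60..-115 : rays by projecting grid at z .081
    for yy in (95,103,108,115,130,150,205,215,330,350,360,372):
        r=[]
        for xx in (-4,0,4):
            X=np.array([.6075+(yy-233.6)*.055/1000+xx/1000,yy/1000,.081]);u,v=np.round(proj(d,X)).astype(int)
            w=W[v,u];r.append((w*1000).round(0).tolist())
        print(n,yy,r)
d=load("s3");crop(d,"s3a",325,425,190,255,8)
```

```text
scene0 95 [[583.0, 109.0, 63.0], [590.0, 106.0, 70.0], [594.0, 106.0, 69.0]]
scene0 103 [[593.0, 106.0, 76.0], [598.0, 105.0, 79.0], [601.0, 106.0, 79.0]]
scene0 108 [[599.0, 107.0, 83.0], [604.0, 106.0, 84.0], [606.0, 108.0, 81.0]]
scene0 115 [[599.0, 114.0, 83.0], [603.0, 113.0, 83.0], [606.0, 115.0, 81.0]]
scene0 130 [[599.0, 127.0, 84.0], [604.0, 126.0, 84.0], [nan, nan, nan]]
scene0 150 [[602.0, 148.0, 83.0], [602.0, 152.0, 81.0], [606.0, 152.0, 80.0]]
scene0 205 [[604.0, 203.0, 83.0], [609.0, 202.0, 83.0], [609.0, 206.0, 82.0]]
scene0 215 [[604.0, 214.0, 82.0], [606.0, 216.0, 82.0], [610.0, 217.0, 81.0]]
scene0 330 [[613.0, 326.0, 84.0], [616.0, 327.0, 86.0], [618.0, 330.0, 82.0]]
scene0 350 [[611.0, 350.0, 83.0], [617.0, 346.0, 85.0], [619.0, 349.0, 81.0]]
scene0 360 [[609.0, 361.0, 81.0], [613.0, 359.0, 81.0], [623.0, 355.0, 85.0]]
scene0 372 [[611.0, 370.0, 81.0], [619.0, 369.0, 84.0], [620.0, 372.0, 83.0]]
s3 95 [[581.0, 111.0, 61.0], [587.0, 109.0, 66.0], [nan, nan, nan]]
s3 103 [[587.0, 113.0, 67.0], [588.0, 115.0, 68.0], [593.0, 114.0, 68.0]]
s3 108 [[601.0, 105.0, 85.0], [603.0, 107.0, 82.0], [609.0, 105.0, 85.0]]
s3 115 [[606.0, 106.0, 92.0], [610.0, 107.0, 91.0], [612.0, 109.0, 88.0]]
s3 130 [[611.0, 115.0, 98.0], [612.0, 117.0, 95.0], [612.0, 122.0, 88.0]]
s3 150 [[612.0, 137.0, 95.0], [613.0, 140.0, 94.0], [614.0, 144.0, 90.0]]
s3 205 [[612.0, 194.0, 92.0], [617.0, 193.0, 93.0], [615.0, 198.0, 90.0]]
s3 215 [[613.0, 203.0, 93.0], [613.0, 207.0, 91.0], [618.0, 207.0, 91.0]]
s3 330 [[674.0, 238.0, 161.0], [674.0, 241.0, 160.0], [620.0, 326.0, 85.0]]
s3 350 [[611.0, 348.0, 84.0], [616.0, 347.0, 84.0], [621.0, 346.0, 84.0]]
s3 360 [[610.0, 358.0, 83.0], [616.0, 355.0, 84.0], [622.0, 357.0, 83.0]]
s3 372 [[611.0, 369.0, 82.0], [617.0, 372.0, 81.0], [618.0, 374.0, 81.0]]
```

View pics/s3a.png

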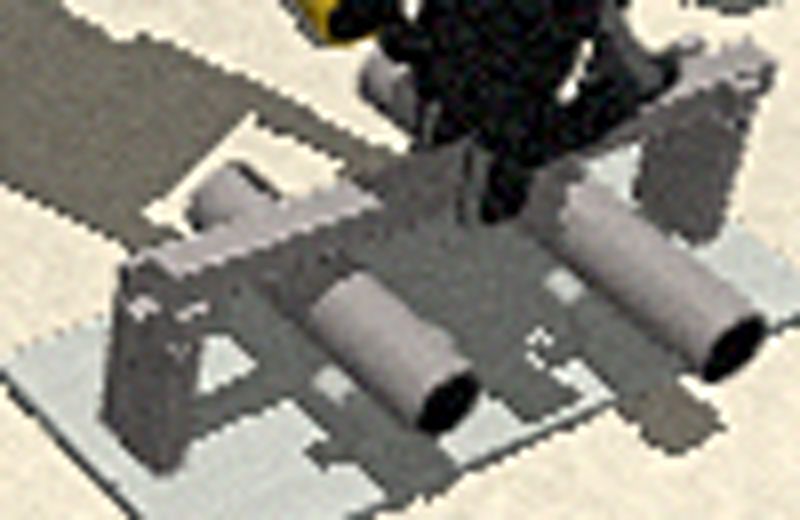

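The near end of the bar, at (150,255) in the crop, is riding on the bracket's +x wall with its top at about 92 mm. The far end is seated. I gripped it while it bore on the +x wall, so I raise, shift 4 mm to -x and lower again.

Call:
apply_moves(
  steps=[
    [[0, 0, -12], [0, 0, 0], 0],
    [[0, -2, -24], [0, 0, 0], 0],
    [[0, -3.5, -24], [0, 0, 0], 0],
    [[0, -3.5, -24], [0, 0, 0], 0],
    [[0, -3.5, -24], [0, 0, 0], 0],
  ],
)

```text
clock: 5.3
tool_pos: [0.6041, 0.2372, 0.0818]
ee_rot: [-2.28, -2.16, 0.003]
wrist_force: [-0.6, -0.4, -3.0]
gripper_width: 0.0148
```

```bash
python3 -c "
from g import *
go(607,237.2,66,-3.15)
d=snap('scene','s4');crop(d,'s4',325,425,190,255,8)"
```

```text
clk 5.30 tcp [604.1 237.2  81.8] yawY -3.11 tilt [-0.13 -0.04] w 14.8 F [-0.6 -0.4 -3. ] q [ 0.31  0.52  1.67 -0.    0.96  0.36]
shift [ 0.2  2.9 15.8] turn [-0.13  0.05  0.04]
```

View pics/s4.png

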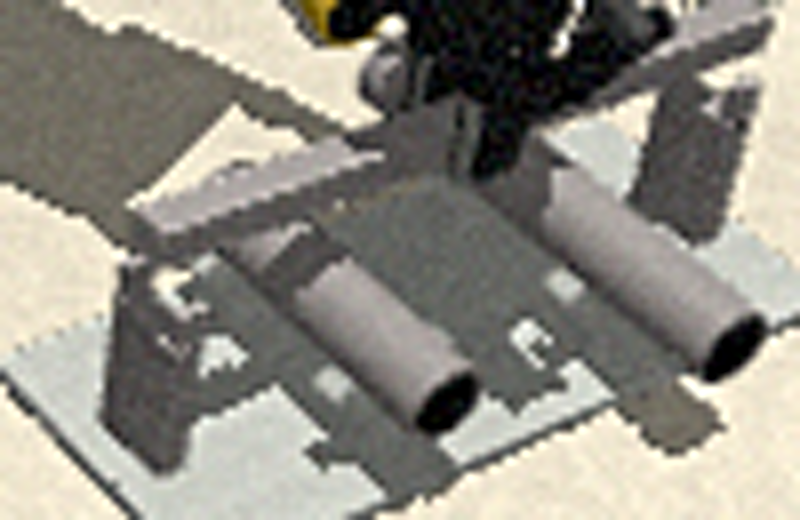

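Call:
apply_moves(
  steps=[
    [[0, 3, 0], [0, 0, 0], 0],
    [[0, 3, 6], [0, 0, 0], 0],
    [[0, 3, 12], [0, 0, 0], 0],
    [[0, 3, 15], [0, 0, 0], 0],
    [[0, 3, 16], [0, 0, 0], 0],
  ],
)

```text
clock: 5.85
tool_pos: [0.6073, 0.2371, 0.0661]
ee_rot: [-2.28, -2.16, 0.003]
wrist_force: [-0.8, 0.2, -3.8]
gripper_width: 0.0146
```

```bash
python3 -c "
from g import *
go(607,237.2,59,-3.15)
d=snap('scene','s5');crop(d,'s5',325,425,190,255,8)"
```

```text
clk 5.85 tcp [607.3 237.1  66.1] yawY -3.11 tilt [-0.11 -0.03] w 14.6 F [-0.8  0.2 -3.8] q [0.31 0.55 1.66 0.   0.93 0.36]
shift [ 0.1 -0.3  7.1] turn [-0.11  0.04  0.04]
```

View pics/s5.png

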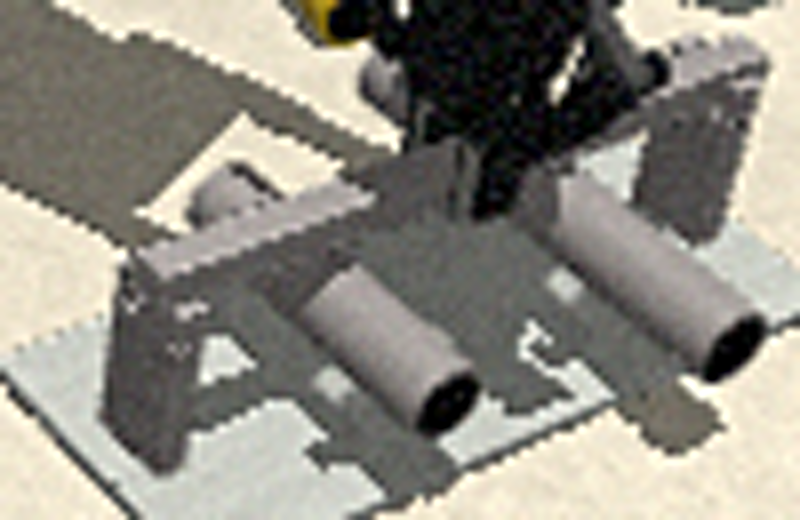

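There is no contact at the same height now, so the bar is entering the slots. I continue down.

Call:
apply_moves(
  steps=[
    [[0, 0, 3], [0, 0, 0], 0],
    [[0, 0, 5], [0, 0, 0], 0],
    [[0, 0, 6.5], [0, 0, 0], 0],
    [[0, 0, 7.5], [0, 0, 0], 0],
    [[0, 0, 7.5], [0, 0, 0], 0],
  ],
)

```text
clock: 6.4
tool_pos: [0.6082, 0.2374, 0.0602]
ee_rot: [2.281, 2.16, 0.0]
wrist_force: [-2.6, -2.1, 2.5]
gripper_width: 0.0149
```

```bash
python3 -c "
from g import *
go(607,237.2,66.5,-3.15)"
```

```text
clk 6.40 tcp [608.2 237.4  60.2] yawY -3.12 tilt [0.01 0.  ] w 14.9 F [-2.6 -2.1  2.5] q [ 0.31  0.55  1.66 -0.    0.92  0.36]
shift [-0.2 -1.2 -6.3] turn [ 0.01 -0.    0.03]
```

Call:
apply_moves(
  steps=[
    [[0, 0, 1], [0, 0, 0], 0.25],
    [[0, 0, 1], [0, 0, 0], 0.35],
    [[0, 0, -3], [0, 0, 0], 0.35],
    [[0, 0, -6.5], [0, 0, 0], 0.35],
    [[0, 0, -6.5], [0, 0, 0], 0.35],
  ],
)

```text
clock: 6.9
tool_pos: [0.6091, 0.2377, 0.0673]
ee_rot: [2.28, 2.16, 0.003]
wrist_force: [1.3, -0.5, -0.6]
gripper_width: 0.0294
```

```bash
python3 -c "
from g import *
go(607,237.2,66.5,-3.15)
d=snap('scene','s6');crop(d,'s6',325,425,190,255,8)"
```

```text
clk 6.90 tcp [609.1 237.7  67.3] yawY -3.10 tilt [0.12 0.04] w 29.4 F [ 1.3 -0.5 -0.6] q [ 0.31  0.54  1.66 -0.    0.93  0.36]
shift [-0.7 -2.1  0.8] turn [ 0.12 -0.04  0.05]
```

View pics/s6.png

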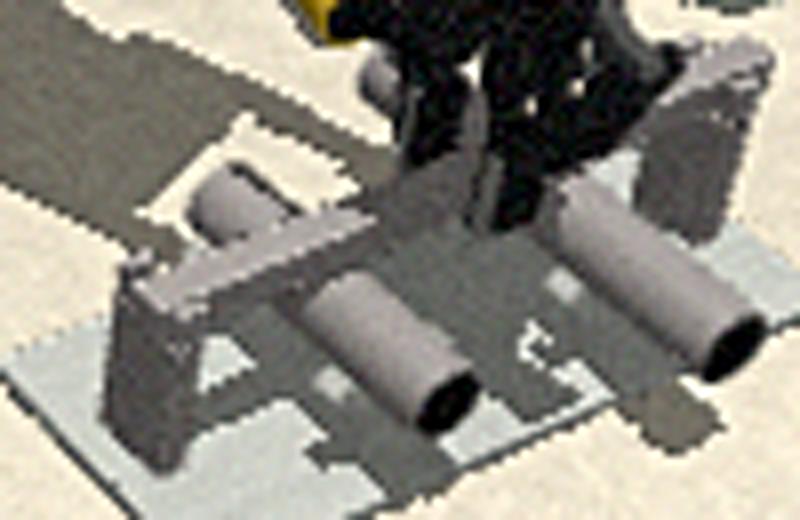

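Both ends of the bar are seated again, flush with the prongs at (170,285) and (740,55). I close here.

Call:
apply_moves(
  steps=[
    [[0, -1, 0.5], [0, 0, 0], 0.35],
    [[0, -1, 0.5], [0, 0, 0], 0],
    [[0, -1, 0.5], [0, 0, 0], 0],
    [[0, -1, 0.5], [0, 0, 0], 0],
    [[0, -1, 0.5], [0, 0, 0], 0],
  ],
  force=80,
)

```text
clock: 7.45
tool_pos: [0.6072, 0.2374, 0.066]
ee_rot: [2.281, 2.16, 0.0]
wrist_force: [-0.9, 0.2, 2.4]
gripper_width: 0.0139
```

Call:
apply_moves(
  steps=[
    [[0, 0, -4], [0, 0, 0], 0],
    [[0, 0, -14], [0, 0, 0], 0],
    [[0, 0, -30], [0, 0, 0], 0],
    [[0, 0, -60], [0, 0, 0], 0],
    [[0, 0, -90], [0, 0, 0], 0],
  ],
)

```text
clock: 7.95
tool_pos: [0.6067, 0.2373, 0.1568]
ee_rot: [-2.281, -2.16, 0.002]
wrist_force: [0.6, -0.1, -3.0]
gripper_width: 0.014
```

```bash
python3 -c "
from g import *
go(578.4,0,150,-90)
d=snap('scene','s7');crop(d,'s7',280,450,130,265,4)"
```

```text
clk 7.95 tcp [606.7 237.3 156.8] yawY -3.11 tilt [-0.06 -0.02] w 14.0 F [ 0.6 -0.1 -3. ] q [0.31 0.43 1.62 0.   1.09 0.36]
shift [-238.5  -15.3    6.9] turn [-3.000e-02  6.000e-02  8.689e+01]
```

View pics/s7.png

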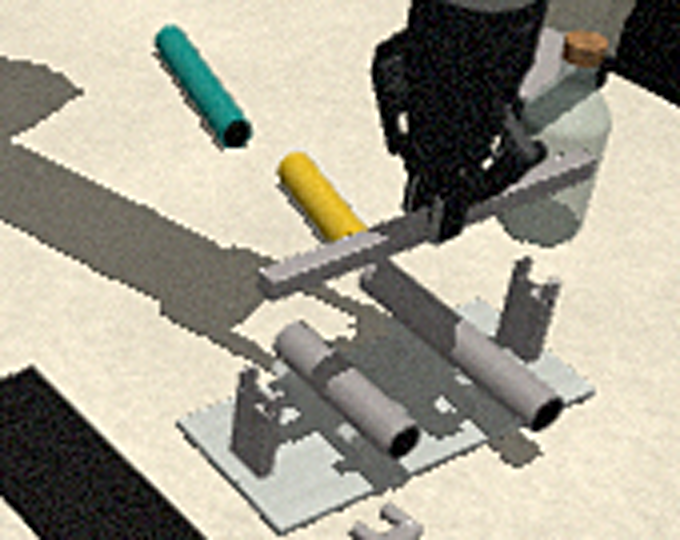

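Call:
apply_moves(
  steps=[
    [[-40, 0, -10], [0, 0, 0], 0],
    [[-85, -2, -20], [0, 0, 8], 0],
    [[-130, -6, -20], [0, 0, 16], 0],
    [[-175, -10, -20], [0, 0, 24], 0],
    [[-215, -13, -20], [0, 0, 32], 0],
  ],
)

```text
clock: 8.5
tool_pos: [0.582, 0.0215, 0.1763]
ee_rot: [2.791, 1.439, 0.001]
wrist_force: [1.1, 0.3, -3.2]
gripper_width: 0.0136
```

```bash
python3 -c "
from g import *
go(577,3,100,-90)"
```

```text
clk 8.50 tcp [582.   21.5 176.3] yawY -35.44 tilt [ 0.05 -0.03] w 13.6 F [ 1.1  0.3 -3.2] q [-0.04  0.28  1.78 -0.    1.07  0.58]
shift [-18.    6.6  76.3] turn [ 5.000e-02 -4.000e-02  5.456e+01]
```

Call:
apply_moves(
  steps=[
    [[-5, 2, 5], [0, 0, 8], 0],
    [[-10, 4, 15], [0, 0, 16], 0],
    [[-15, 6, 30], [0, 0, 24], 0],
    [[-18, 6.6, 40], [0, 0, 32], 0],
    [[-18, 6.6, 50], [0, 0, 40], 0],
  ],
)

```text
clock: 9.0
tool_pos: [0.5773, 0.0044, 0.1255]
ee_rot: [3.116, 0.397, 0.0]
wrist_force: [-0.2, -0.4, -4.0]
gripper_width: 0.0141
```

Call:
apply_moves(
  steps=[
    [[0, 0, 10], [0, 0, 8], 0],
    [[0, 0, 20], [0, 0, 14.6], 0],
    [[0, 0, 30], [0, 0, 14.6], 0],
    [[0, 0, 30], [0, 0, 14.6], 0],
  ],
)

```text
clock: 9.4
tool_pos: [0.5761, 0.005, 0.0943]
ee_rot: [-3.141, -0.012, 0.005]
wrist_force: [-0.9, 0.1, -3.2]
gripper_width: 0.0137
```

```bash
python3 -c "
from g import *
go(577,3,30,-90)
d=snap('scene','s8');crop(d,'s8',230,400,150,310,4)"
```

```text
clk 9.40 tcp [576.1   5.   94.3] yawY -89.57 tilt [-0.18  0.01] w 13.7 F [-0.9  0.1 -3.2] q [-0.07  0.38  1.84 -0.    0.92  1.5 ]
shift [ 1.1  2.1 64.3] turn [-0.01  0.18  0.43]
```

View pics/s8.png

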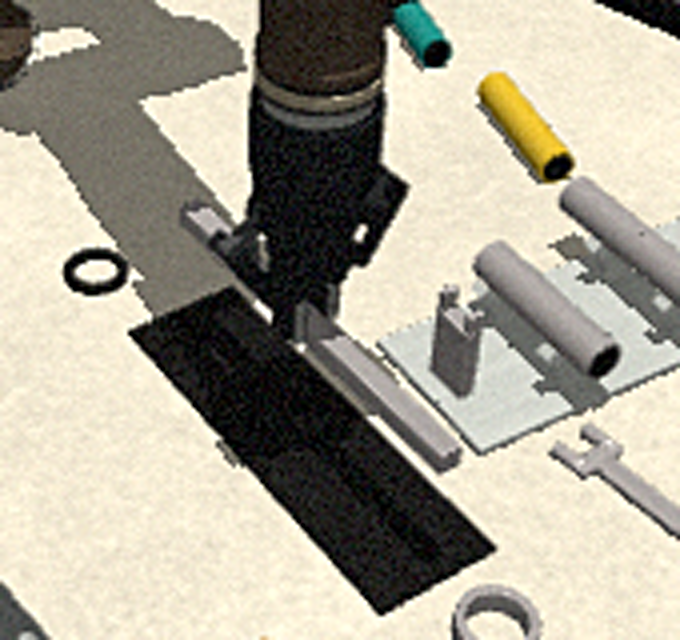

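Call:
apply_moves(
  steps=[
    [[1, 2, 30], [0, 0, 0.3], 0],
    [[1, 2, 60], [0, 0, 0.3], 0],
    [[1, 2, 74], [0, 0, 0.3], 0],
    [[1, 2, 80], [0, 0, 0.3], 0],
    [[1, 2, 80], [0, 0, 0.3], 0],
  ],
)

```text
clock: 9.95
tool_pos: [0.5785, 0.003, 0.0155]
ee_rot: [-3.142, -0.001, 0.001]
wrist_force: [-0.7, -0.4, -2.6]
gripper_width: 0.0141
```

```bash
python3 -c "
from g import *
go(577,3,6,-90)"
```

```text
clk 9.95 tcp [578.5   3.   15.5] yawY -89.98 tilt [-0.04  0.  ] w 14.1 F [-0.7 -0.4 -2.6] q [-0.07  0.51  1.86 -0.    0.77  1.5 ]
shift [-1.5 -0.   9.5] turn [-0.    0.04  0.02]
```

Call:
apply_moves(
  steps=[
    [[-1, 0, 4], [0, 0, 0], 0],
    [[-1, 0, 7], [0, 0, 0], 0],
    [[-1, 0, 9], [0, 0, 0], 0],
    [[-1, 0, 10], [0, 0, 0], 0],
    [[-1, 0, 10], [0, 0, 0], 0],
  ],
)

```text
clock: 10.45
tool_pos: [0.5776, 0.003, 0.0059]
ee_rot: [-3.142, 0.0, -0.0]
wrist_force: [0.4, -0.4, -3.3]
gripper_width: 0.014
```

```bash
python3 -c "
from g import *
go(577,3,5.3,-90)"
```

```text
clk 10.45 tcp [577.6   3.    5.9] yawY -90.01 tilt [0.01 0.  ] w 14.0 F [ 0.4 -0.4 -3.3] q [-0.07  0.52  1.86  0.    0.76  1.5 ]
shift [-0.6 -0.   0.6] turn [-0.   -0.01 -0.01]
```

Call:
apply_moves(
  steps=[
    [[0, 0, 1], [0, 0, 0], 0],
    [[0, 0, 1.5], [0, 0, 0], 0],
    [[0, 0, 1.5], [0, 0, 0], 0],
  ],
)

```text
clock: 10.75
tool_pos: [0.5779, 0.0029, 0.005]
ee_rot: [3.142, -0.0, 0.001]
wrist_force: [-0.6, -0.8, 1.3]
gripper_width: 0.0138
```

The force rose by 4 N, so the bar is on the mat. I release it.

Call:
apply_moves(
  steps=[
    [[0, 0, 0.5], [0, 0, 0], 0.25],
    [[0, 0, 0.5], [0, 0, 0], 0.45],
    [[0, 0, 0.5], [0, 0, 0], 0.45],
    [[0, 0, -10], [0, 0, 0], 0.5],
    [[0, 0, -40], [0, 0, 0], 0.5],
  ],
)

```text
clock: 11.25
tool_pos: [0.5746, 0.0031, 0.0423]
ee_rot: [-3.141, 0.0, 0.011]
wrist_force: [0.4, -0.9, 0.0]
gripper_width: 0.0429
```

Call:
apply_moves(
  steps=[
    [[0, 0, -50], [0, 0, 0], 0.6],
    [[0, 0, -90], [0, 0, 0], 0.6],
    [[0, 0, -100], [0, 0, 0], 0.6],
  ],
)

```text
clock: 11.55
tool_pos: [0.5821, 0.0027, 0.1511]
ee_rot: [3.141, -0.0, 0.019]
wrist_force: [1.5, -0.4, 0.6]
gripper_width: 0.0509
```

Run:
```python
from g import *
from m import *
go(608,181.5,130,-93)
d=snap('scene','s9');crop(d,'s9',230,400,150,310,4)
t=snap('top','t9');crop(t,'t9',160,300,140,240,5)
```

```text
clk 11.55 tcp [582.1   2.7 151.1] yawY -90.01 tilt [ 0.68 -0.05] w 50.9 F [ 1.5 -0.4  0.6] q [-0.07  0.31  1.81  0.    1.01  1.5 ]
shift [  25.7 -178.8   21.3] turn [ 0.03 -0.68  2.99]
```

View pics/s9.png

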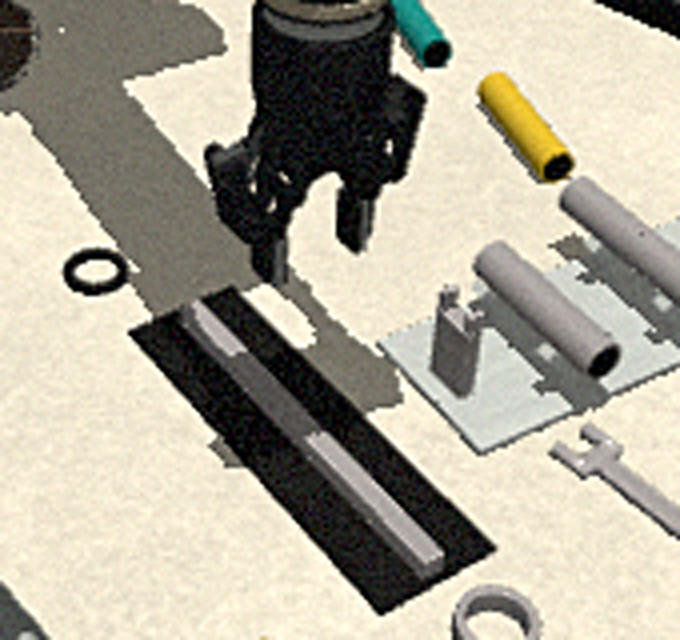

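View pics/t9.png

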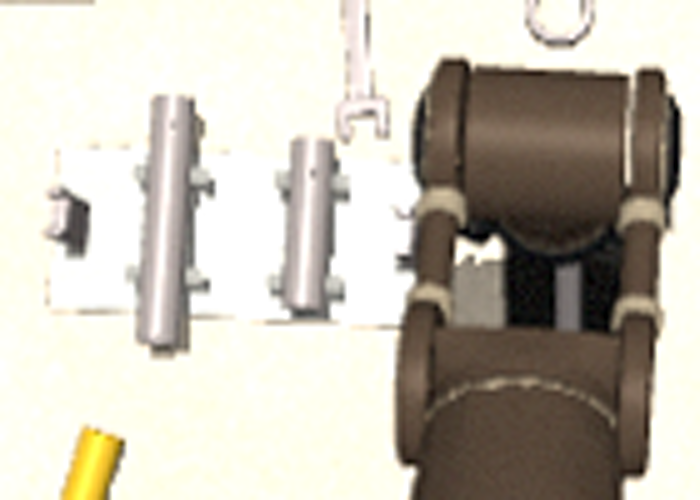

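The bar lies flat and lengthwise on the mat, centred, from (185,310) to (435,565). The short tube is now fully visible in the top crop, from (313,138) to (303,308).

Run:
```python
from m import *
d=load("t9")
off=lambda x,y,h:(ray(d,160+(x-2)/5,140+(y-2)/5,h)[:2]*1000).round(1)
print("ends",off(313,138,.055),off(303,308,.055),"mid",off(308,223,.062))
print("V upper",off(313,185,.045),"lower",off(308,288,.045))
```

```text
ends [669.  178.5] [548.8 186.1] mid [607.6 181.3]
V upper [637.3 180.2] lower [564.1 184.1]
```

Call:
apply_moves(
  steps=[
    [[6, -45, 0], [0, 0, 1], 0.65],
    [[12, -90, 0], [0, 0, 2], 0.65],
    [[18, -135, 0], [0, 0, 3.2], 0.65],
    [[23, -179, 5], [0, 0, 3.2], 0.65],
    [[23, -179, 20], [0, 0, 3.2], 0.65],
  ],
)

```text
clock: 12.15
tool_pos: [0.6009, 0.1873, 0.1236]
ee_rot: [-3.138, 0.08, -0.002]
wrist_force: [0.1, -0.8, -0.1]
gripper_width: 0.0557
```

Call:
apply_moves(
  steps=[
    [[0, 0, 10], [0, 0, 0], 0.65],
    [[0, 0, 15], [0, 0, 0], 0.65],
  ],
)

```text
clock: 12.35
tool_pos: [0.598, 0.1806, 0.1057]
ee_rot: [3.138, -0.088, -0.01]
wrist_force: [0.5, -0.6, 0.0]
gripper_width: 0.0552
```

Run:
```python
from g import *
go(606,182,28,-93.4)
d=snap('scene','s10');crop(d,'s10',300,450,140,265,5)
```

```text
clk 12.35 tcp [598.  180.6 105.7] yawY -93.23 tilt [-0.35 -0.11] w 55.2 F [ 0.5 -0.6  0. ] q [ 0.22  0.45  1.72 -0.    0.98  1.85]
shift [ 8.4 -2.1 77.7] turn [0.13 0.34 0.17]
```

View pics/s10.png

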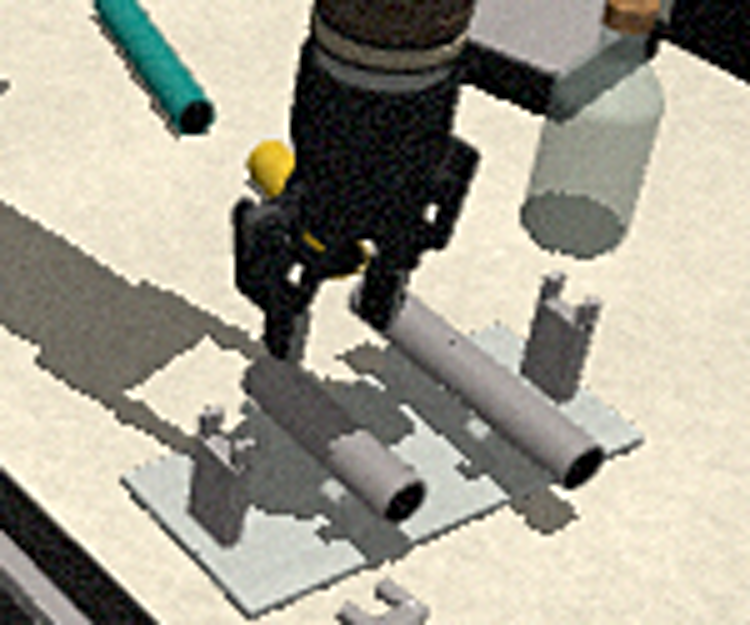

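Call:
apply_moves(
  steps=[
    [[4, -2, 0], [0, 0, 0], 0.65],
    [[6, -2, 20], [0, 0, 0.2], 0.65],
    [[7, -2, 45], [0, 0, 0.2], 0.65],
    [[7, -2, 65], [0, 0, 0.2], 0.65],
    [[7, -2, 65], [0, 0, 0.2], 0.65],
  ],
)

```text
clock: 12.9
tool_pos: [0.6057, 0.1819, 0.0417]
ee_rot: [3.139, -0.096, -0.008]
wrist_force: [-0.9, -0.8, 0.2]
gripper_width: 0.0556
```

Run:
```python
from g import *
go(606,182,28,-93.4)
d=snap('scene','s11');crop(d,'s11',300,450,140,265,5)
```

```text
clk 12.90 tcp [605.7 181.9  41.7] yawY -93.51 tilt [-0.31 -0.07] w 55.6 F [-0.9 -0.8  0.2] q [ 0.22  0.55  1.72 -0.    0.88  1.86]
shift [ 0.4 -0.2 13.7] turn [ 0.09  0.3  -0.11]
```

View pics/s11.png

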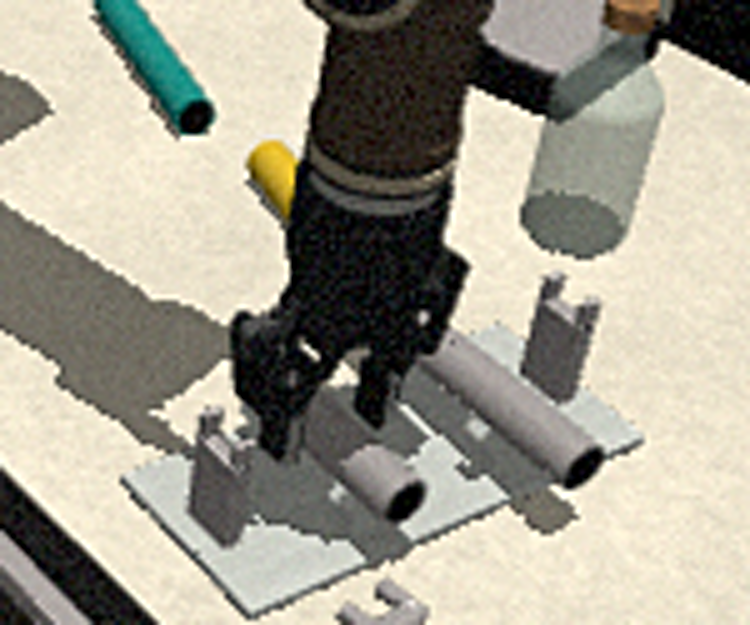

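The fingers stand either side of the short tube, left at (280,440) and right at (375,410), between the V blocks. I go down the last 13 mm and close.

Call:
apply_moves(
  steps=[
    [[0, 0, 8], [0, 0, 0], 0.65],
    [[0, 0, 14], [0, 0, 0], 0.65],
    [[0, 0, 14], [0, 0, 0], 0],
    [[0, 0, 14], [0, 0, 0], 0],
    [[0, 0, 14], [0, 0, 0], 0],
  ],
  force=50,
)

```text
clock: 13.45
tool_pos: [0.6082, 0.1845, 0.031]
ee_rot: [-3.139, 0.094, -0.002]
wrist_force: [-0.0, 2.6, 0.9]
gripper_width: 0.0282
```

Call:
apply_moves(
  steps=[
    [[0, 0, 0], [0, 0, 0], 0],
    [[0, 0, 0], [0, 0, 0], 0],
  ],
)

```text
clock: 13.65
tool_pos: [0.6081, 0.1844, 0.031]
ee_rot: [-3.139, 0.094, -0.002]
wrist_force: [-1.5, 3.5, 1.5]
gripper_width: 0.0287
```

Run:
```python
from g import *
go(606,182,28,-93.4)
```

```text
clk 13.65 tcp [608.1 184.4  31. ] yawY -93.43 tilt [0.07 0.07] w 28.7 F [-1.5  3.5  1.5] q [0.23 0.57 1.72 0.   0.86 1.86]
shift [-2.   2.5  3. ] turn [-0.08 -0.06 -0.03]
```

Call:
apply_moves(
  steps=[
    [[0, 0, -8], [0, 0, 0], 0],
    [[0, 0, -25], [0, 0, 0], 0],
    [[0, 0, -55], [0, 0, 0], 0],
    [[0, 0, -90], [0, 0, 0], 0],
    [[0, 0, -120], [0, 0, 0], 0],
  ],
)

```text
clock: 14.15
tool_pos: [0.6082, 0.1829, 0.153]
ee_rot: [3.14, -0.093, 0.003]
wrist_force: [0.6, 0.5, -0.9]
gripper_width: 0.0285
```

Run:
```python
from g import *
go(621,-260.5,140,-84.2)
d=snap('scene','s12');crop(d,'s12',300,450,140,265,5)
```

```text
clk 14.15 tcp [608.2 182.9 153. ] yawY -93.41 tilt [ 0.09 -0.04] w 28.5 F [ 0.6  0.5 -0.9] q [ 0.22  0.41  1.67 -0.    1.06  1.85]
shift [ 39.2 441.8  13.3] turn [ 0.04 -0.09 -9.21]
```

View pics/s12.png

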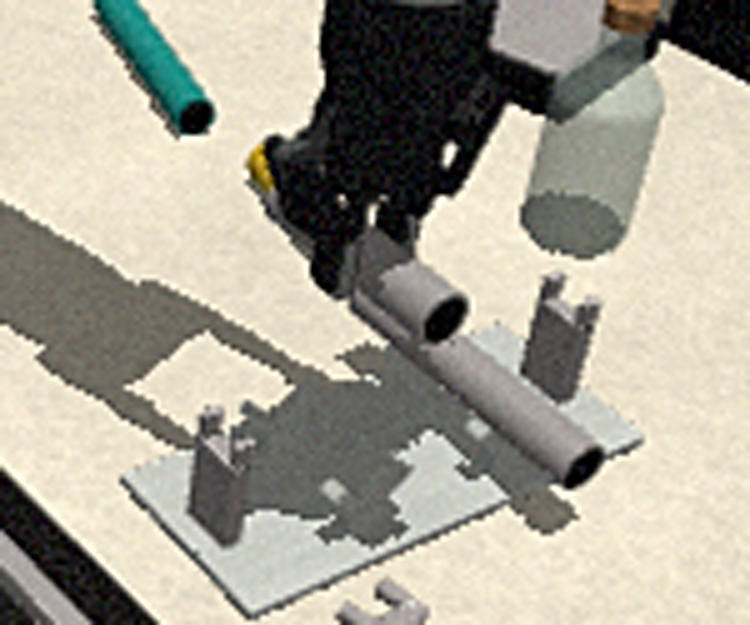

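The short tube is held level, with its open end at (445,315), and the rack holds only the long one.

Call:
apply_moves(
  steps=[
    [[4, 45, 0], [0, 0, -1], 0],
    [[8, 92, 0], [0, 0, -2], 0],
    [[12, 140, 0], [0, 0, -3], 0],
    [[16, 188, 0], [0, 0, -4], 0],
    [[21, 236, 0], [0, 0, -5], 0],
  ],
)

```text
clock: 14.7
tool_pos: [0.6142, -0.0557, 0.1511]
ee_rot: [3.14, 0.045, 0.001]
wrist_force: [-0.8, -0.7, -1.2]
gripper_width: 0.0286
```

Run:
```python
from g import *
go(621,-260.5,140,-84.2)
```

```text
clk 14.70 tcp [614.2 -55.7 151.1] yawY -88.35 tilt [ 0.03 -0.06] w 28.6 F [-0.8 -0.7 -1.2] q [-0.16  0.38  1.72 -0.    1.05  1.38]
shift [  0.9 204.9  11.4] turn [ 0.06 -0.03 -4.15]
```

Call:
apply_moves(
  steps=[
    [[1, 47, 0], [0, 0, -1], 0],
    [[1, 95, 0], [0, 0, -2], 0],
    [[1, 142, 0], [0, 0, -3], 0],
    [[1, 185, 0], [0, 0, -4.1], 0],
    [[1, 202, 0], [0, 0, -4.1], 0],
  ],
)

```text
clock: 15.2
tool_pos: [0.6207, -0.2604, 0.1513]
ee_rot: [3.135, 0.15, 0.001]
wrist_force: [0.6, 0.1, -1.6]
gripper_width: 0.0282
```

Call:
apply_moves(
  steps=[
    [[0, 0, 20], [0, 0, 0], 0],
    [[0, 0, 40], [0, 0, 0], 0],
    [[0, 0, 40], [0, 0, 0], 0],
  ],
)

```text
clock: 15.5
tool_pos: [0.6181, -0.254, 0.107]
ee_rot: [-3.134, -0.155, 0.011]
wrist_force: [-0.5, -0.2, -2.1]
gripper_width: 0.0289
```

Run:
```python
from g import *
go(621,-260.5,70,-84.2)
d=snap('scene','s13');crop(d,'s13',150,290,190,350,4)
t=snap('top','t13');crop(t,'t13',310,400,140,245,6)
```

```text
clk 15.50 tcp [ 618.1 -254.   107. ] yawY -84.34 tilt [-0.4   0.18] w 28.9 F [-0.5 -0.2 -2.1] q [-0.45  0.52  1.6  -0.    1.03  1.02]
shift [ 2.5  6.9 37. ] turn [-0.22  0.38 -0.14]
```

View pics/s13.png

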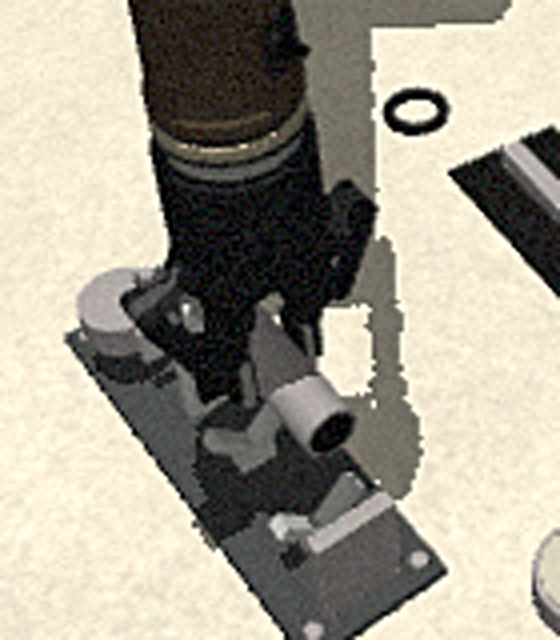

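View pics/t13.png

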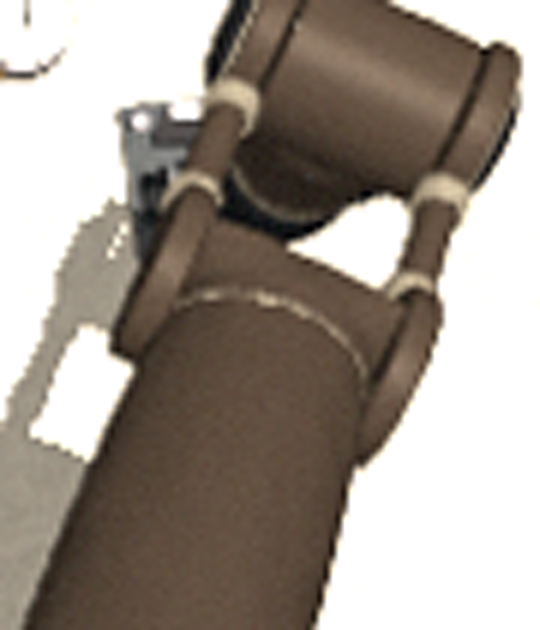

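Call:
apply_moves(
  steps=[
    [[1, 3, 5], [0, 0, 0], 0],
    [[1, 3, 5], [0, 0, 0], 0],
    [[1, 3, 5], [0, 0, 0], 0],
  ],
)

```text
clock: 15.9
tool_pos: [0.6231, -0.2581, 0.1061]
ee_rot: [3.137, 0.156, 0.002]
wrist_force: [0.4, 0.3, -1.4]
gripper_width: 0.0285
```

Run:
```python
from g import *
go(621,-260.5,70,-84.2)
d=snap('scene','s14');crop(d,'s14',195,275,255,335,8)
print(ray(d,232,297,.123))
# expected pixel of clamp features for origin (621.5,-260.6), yaw 5.8
a=np.radians(5.8);f=lambda x,y,z:proj(d,np.array([621.5+x*np.cos(a)-y*np.sin(a),-260.6+x*np.sin(a)+y*np.cos(a),z])/1000)
for n,p in dict(Vp=(36,0,32),Vm=(-36,0,32),stopL=(66,30,70),stopface=(66,0,70),guide=(-88,0,62),camax=(-147,0,58)).items(): print(n,((f(*p)-[195,255])*8+4).round(0), f(*p).round(1))
```

```text
clk 15.90 tcp [ 623.1 -258.1  106.1] yawY -84.29 tilt [ 0.06 -0.03] w 28.5 F [ 0.4  0.3 -1.4] q [-0.46  0.53  1.59 -0.    1.02  1.01]
shift [-2.3  2.1 36.1] turn [ 0.04 -0.06 -0.09]
[ 0.67413712 -0.24861198  0.123     ]
Vp [271. 523.] [228.4 319.9]
Vm [134. 354.] [211.2 298.7]
stopL [418. 452.] [246.7 311. ]
stopface [322. 514.] [234.7 318.7]
guide [ 29. 174.] [198.1 276.3]
camax [-66.  66.] [186.3 262.7]
```

View pics/s14.png

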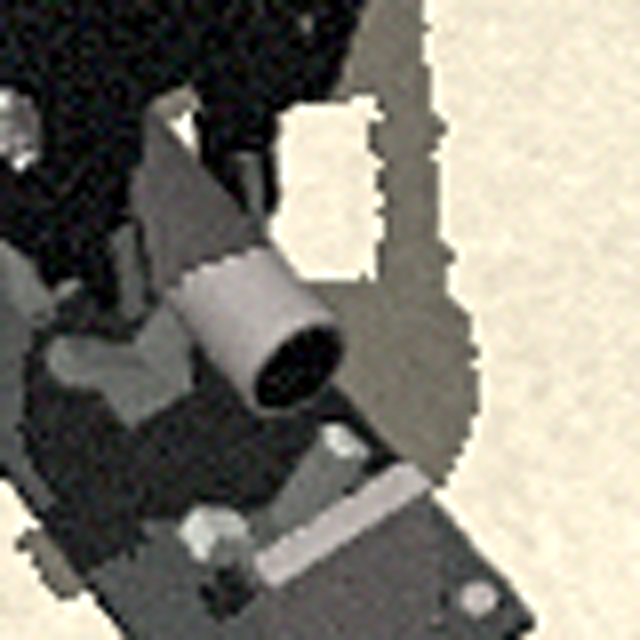

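The V valleys at (262,525) and (128,375) and the stop's face edge at (330,508) lie within about 1 image pixel of the projection. The tube is over the cradle, so I descend.

Call:
apply_moves(
  steps=[
    [[-1, 1, 15], [0, 0, 0], 0],
    [[-2, 1.5, 35], [0, 0, 0], 0],
    [[-2, 1.5, 52], [0, 0, 0], 0],
    [[-2, 1.5, 58], [0, 0, 0], 0],
    [[-2, 1.5, 58], [0, 0, 0], 0],
  ],
)

```text
clock: 16.45
tool_pos: [0.6192, -0.259, 0.0449]
ee_rot: [-3.136, -0.156, 0.006]
wrist_force: [1.0, -0.6, -1.2]
gripper_width: 0.0286
```

Run:
```python
from g import *
go(621,-259.5,31,-84.2)
d=snap('scene','s15');crop(d,'s15',175,275,245,335,7)
```

```text
clk 16.45 tcp [ 619.2 -259.    44.9] yawY -84.31 tilt [-0.21  0.1 ] w 28.6 F [ 1.  -0.6 -1.2] q [-0.46  0.61  1.62  0.    0.92  1.01]
shift [ 1.8  0.7 13.9] turn [-0.12  0.2  -0.11]
```

View pics/s15.png

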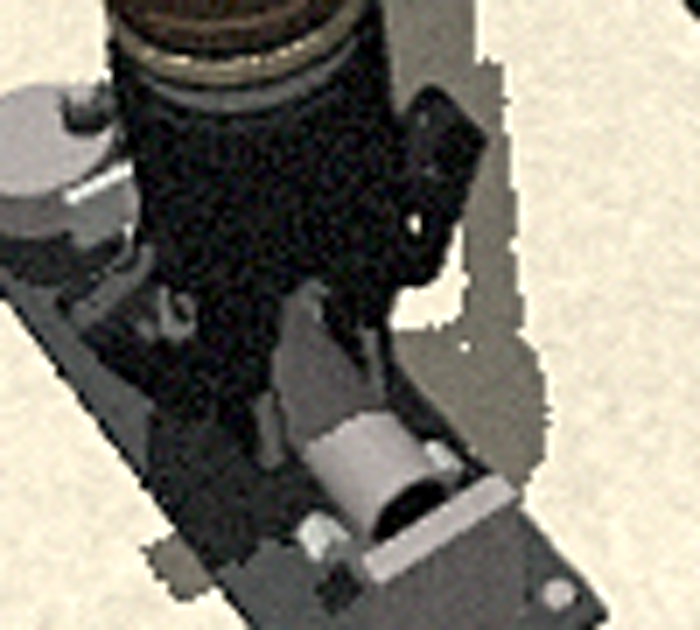

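Call:
apply_moves(
  steps=[
    [[0.5, 0.5, 5], [0, 0, 0], 0],
    [[0.5, 0.5, 9], [0, 0, 0], 0],
    [[0.5, 0.5, 11], [0, 0, 0], 0],
    [[0.5, 0.5, 13], [0, 0, 0], 0],
    [[0.5, 0.5, 13], [0, 0, 0], 0],
  ],
)

```text
clock: 17.0
tool_pos: [0.621, -0.2601, 0.0341]
ee_rot: [-3.138, -0.156, 0.001]
wrist_force: [-1.1, -0.8, -0.8]
gripper_width: 0.0285
```

Run:
```python
from g import *
go(621,-259.5,31,-84.2)
```

```text
clk 17.00 tcp [ 621.  -260.1   34.1] yawY -84.31 tilt [-0.02  0.01] w 28.5 F [-1.1 -0.8 -0.8] q [-0.46  0.62  1.62  0.    0.9   1.01]
shift [ 0.  -0.6  3.1] turn [-0.01  0.02 -0.11]
```

Call:
apply_moves(
  steps=[
    [[0, 0, 1], [0, 0, 0], 0],
    [[0, 0, 2], [0, 0, 0], 0],
    [[0, 0, 3], [0, 0, 0], 0],
    [[0, 0, 3.5], [0, 0, 0], 0],
    [[0, 0, 3.5], [0, 0, 0], 0],
  ],
)

```text
clock: 17.5
tool_pos: [0.6216, -0.2595, 0.0327]
ee_rot: [-3.137, -0.156, -0.0]
wrist_force: [-3.3, 2.9, 7.8]
gripper_width: 0.0282
```

Run:
```python
from g import *
go(621,-259.5,31,-84.2)
```

```text
clk 17.50 tcp [ 621.6 -259.5   32.7] yawY -84.31 tilt [0.01 0.06] w 28.2 F [-3.3  2.9  7.8] q [-0.46  0.63  1.61  0.    0.9   1.01]
shift [-0.6 -0.   1.7] turn [-0.06 -0.02 -0.11]
```

Contact at the expected height, so the tube is in the Vs. I release and raise.

Call:
apply_moves(
  steps=[
    [[0, 0, 0], [0, 0, 0], 0.45],
    [[0, 0, 0], [0, 0, 0], 0.6],
    [[0, 0, 0], [0, 0, 0], 0.6],
    [[0, 0, -15], [0, 0, 0], 0.6],
    [[0, 0, -45], [0, 0, 0], 0.6],
  ],
)

```text
clock: 18.0
tool_pos: [0.6187, -0.2592, 0.0735]
ee_rot: [-3.135, -0.155, 0.009]
wrist_force: [-0.9, -0.5, -0.2]
gripper_width: 0.0512
```

Call:
apply_moves(
  steps=[
    [[0, 0, -45], [0, 0, 0], 0.6],
    [[0, 0, -90], [0, 0, 0], 0.6],
    [[0, -40, -110], [0, 0, 0], 0.5],
    [[0, -90, -110], [0, 0, 0], 0.4],
    [[0, -130, -110], [0, 0, 0], 0.4],
  ],
)

```text
clock: 18.5
tool_pos: [0.6091, -0.1296, 0.1888]
ee_rot: [3.137, 0.154, 0.007]
wrist_force: [-0.3, 1.5, -0.5]
gripper_width: 0.0343
```

Run:
```python
from g import *
st()
d=snap('scene','s16');crop(d,'s16',150,275,225,335,6)
t=snap('top','t16');crop(t,'t16',310,400,140,245,6)
```

```text
clk 18.50 tcp [ 609.1 -129.6  188.8] yawY -84.37 tilt [ 0.24 -0.03] w 34.3 F [-0.3  1.5 -0.5] q [-0.28  0.34  1.68  0.    1.12  1.19]
```

View pics/s16.png

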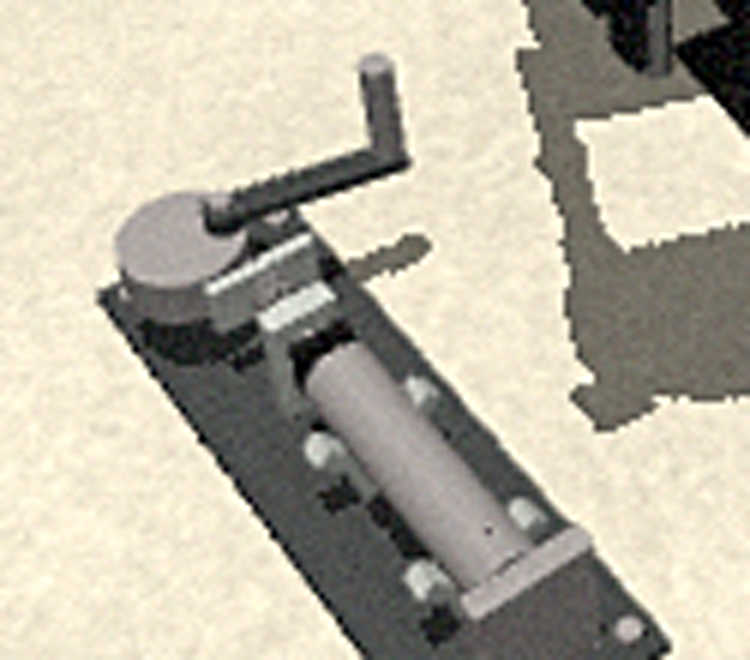

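View pics/t16.png

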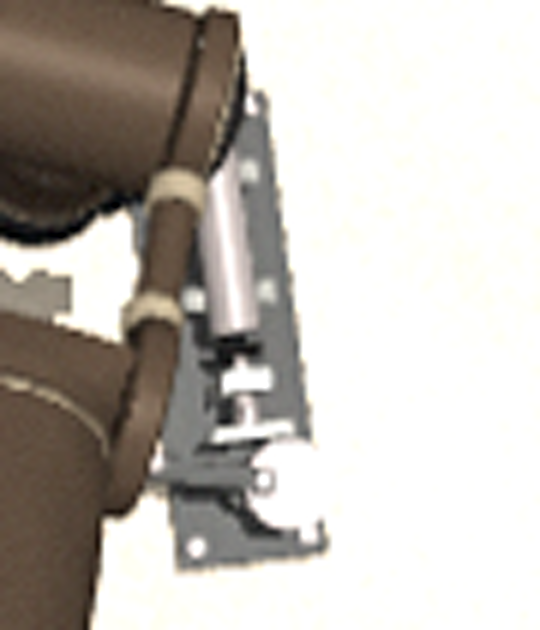

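The tube rests in both V blocks, from (345,365) to (490,580), between the pad and the stop with a gap at each end. The post top is at (375,62) and the lever boss at (218,212). I measure the cam axis and post from both views.

Run:
```python
from m import *
s=load("s16");t=load("t16");t0=load("top0")
f=lambda d,x,y,k,u,v,h:(ray(d,u+(x-(k-1)/2)/k,v+(y-(k-1)/2)/k,h)[:2]*1000).round(1)
print("boss scene",f(s,215,208,6,150,225,.070),"top",f(t,263,481,6,310,140,.070),"top0",f(t0,204,450,6,320,145,.070))
print("post scene",f(s,376,62,6,150,225,.118),"top0",f(t0,92,432,6,320,145,.118))
print("tube ends top: near",f(t,234,333,6,310,140,.055))
```

```text
boss scene [ 475.2 -275.6] top [ 474.8 -274.1] top0 [ 475.4 -274.7]
post scene [ 482.4 -202.6] top0 [ 483.5 -204.2]
tube ends top: near [ 562.4 -262.8]
```

Run:
```python
from g import *
go(482.6,-204.5,150,-6)
```

```text
clk 18.60 tcp [ 607.8 -126.1  187.1] yawY -84.06 tilt [0.01 0.12] w 34.5 F [0.4 0.5 0.3] q [-0.28  0.34  1.68  0.    1.12  1.19]
shift [-132.6   65.1   36.9] turn [ -0.08  -0.1  -78.06]
```

Call:
apply_moves(
  steps=[
    [[-20, 8, 0], [0, 0, -8.5], 0.35],
    [[-50, 22, 0], [0, 0, -17], 0.35],
    [[-80, 36, 0], [0, 0, -25.5], 0.35],
    [[-110, 52, 0], [0, 0, -34], 0.35],
    [[-132, 65, 0], [0, 0, -42.5], 0.35],
  ],
)

```text
clock: 19.1
tool_pos: [0.4819, -0.21, 0.1864]
ee_rot: [2.863, 1.29, -0.001]
wrist_force: [-0.1, -1.4, 0.8]
gripper_width: 0.03
```

Call:
apply_moves(
  steps=[
    [[0, 0, 0], [0, 0, -8.5], 0.35],
    [[0, 0, 0], [0, 0, -17], 0.35],
    [[0, 0, 0], [0, 0, -25.5], 0.35],
    [[0, 0, 10], [0, 0, -34], 0.35],
    [[0, 0, 20], [0, 0, -35.5], 0.35],
  ],
)

```text
clock: 19.6
tool_pos: [0.484, -0.2097, 0.1666]
ee_rot: [2.338, 2.095, 0.001]
wrist_force: [0.1, 0.4, 0.3]
gripper_width: 0.0298
```

Run:
```python
from g import *
go(482.6,-204.5,85,-6)
```

```text
clk 19.60 tcp [ 484.  -209.7  166.6] yawY -6.28 tilt [ 0.12 -0.09] w 29.8 F [0.1 0.4 0.3] q [-0.49  0.19  1.92 -0.    1.03 -0.38]
shift [ 5.1 -2.1 81.6] turn [ 0.12  0.07 -0.28]
```

Call:
apply_moves(
  steps=[
    [[5, -2, 0], [0, 0, 0], 0.35],
    [[5, -2, 20], [0, 0, 0], 0.35],
    [[5, -2, 32], [0, 0, 0], 0.35],
    [[5, -2, 32], [0, 0, 0], 0.35],
    [[5, -2, 32], [0, 0, 0], 0.35],
  ],
)

```text
clock: 20.1
tool_pos: [0.4818, -0.2033, 0.1336]
ee_rot: [-2.34, -2.095, 0.001]
wrist_force: [1.0, 0.3, -0.2]
gripper_width: 0.0297
```

Run:
```python
from g import *
go(482.6,-204.5,85,-6)
d=snap('scene','s17');crop(d,'s17',150,275,195,295,6)
```

```text
clk 20.10 tcp [ 481.8 -203.3  133.6] yawY -6.35 tilt [-0.04  0.02] w 29.7 F [ 1.   0.3 -0.2] q [-0.48  0.23  1.95 -0.    0.96 -0.37]
shift [-1.2  0.9 48.6] turn [-0.04 -0.02 -0.35]
```

View pics/s17.png

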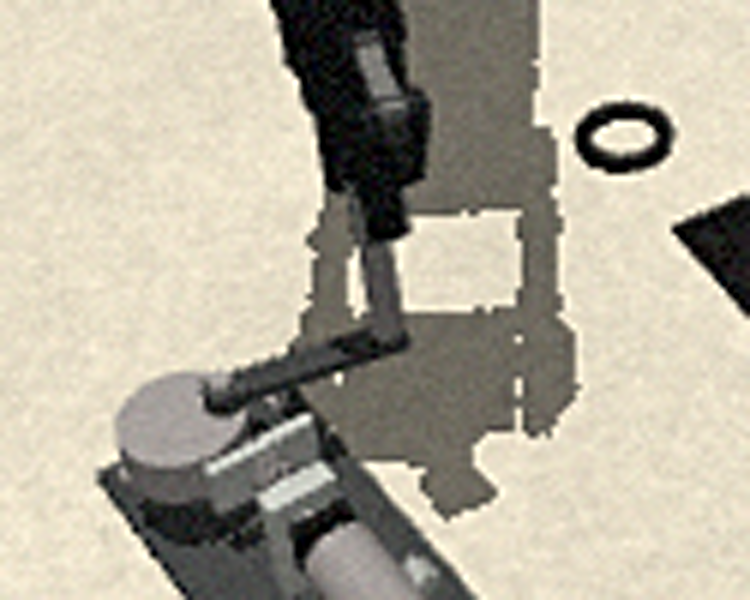

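The fingers (385,215) hang astride the post, which tops out behind them. I descend.

Call:
apply_moves(
  steps=[
    [[-1, 1, 10], [0, 0, 0], 0.35],
    [[-1, 1, 22], [0, 0, 0], 0.35],
    [[-1, 1, 35], [0, 0, 0], 0.35],
    [[-1, 1, 46], [0, 0, 0], 0.35],
    [[-1, 1, 46], [0, 0, 0], 0.35],
  ],
)

```text
clock: 20.65
tool_pos: [0.4808, -0.2035, 0.0851]
ee_rot: [-2.337, -2.092, 0.003]
wrist_force: [-1.0, 0.1, 0.8]
gripper_width: 0.0298
```

```bash
cat > arc.py <<'E'
from g import *
import sys
C=np.array([475.2,-275.0]);r=70
s,R=st();p=np.array(s["tool_pos"])*1000
cur=np.degrees(np.arctan2(p[1]-C[1],p[0]-C[0]));print("phi now %.1f r %.1f"%(cur,np.hypot(*(p[:2]-C))))
for ph in map(float,sys.argv[1:]):
    a=np.radians(ph);q=np.array([*(C+r*np.array([np.cos(a),np.sin(a)])),87]);d=R.T@(q-p)
    yaw=np.degrees(np.arctan2(R[1,1],R[0,1]));t=-(((ph-90)-yaw+180)%360-180)
    print(ph,d.round(1),"turn z %.1f"%t)
E
python3 arc.py 84 90 96 102 108 114
```

```text
clk 20.65 tcp [ 480.8 -203.5   85.1] yawY -6.32 tilt [-0.27  0.14] w 29.8 F [-1.   0.1  0.8] q [-0.48  0.31  1.97 -0.    0.87 -0.37]
phi now 85.5 r 71.7
84.0 [-1.7  1.9 -1.9] turn z -0.3
90.0 [-2.1 -5.4 -1.9] turn z -6.3
96.0 [ -3.3 -12.7  -1.8] turn z -12.3
102.0 [ -5.2 -19.7  -1.8] turn z -18.3
108.0 [ -7.9 -26.6  -1.8] turn z -24.3
114.0 [-11.3 -33.1  -1.7] turn z -30.3
```

Call:
apply_moves(
  steps=[
    [[-2, -5.5, 0], [0, 0, -6.3], 0.35],
    [[-3.3, -12.7, 0], [0, 0, -12.3], 0.35],
    [[-5.2, -19.7, 0], [0, 0, -18.3], 0.35],
    [[-7.9, -26.6, 0], [0, 0, -24.3], 0.35],
    [[-11.3, -33.1, 0], [0, 0, -30.3], 0.35],
  ],
)

```text
clock: 21.15
tool_pos: [0.4492, -0.2114, 0.0878]
ee_rot: [1.706, 2.637, 0.003]
wrist_force: [1.9, 2.2, -0.4]
gripper_width: 0.0298
```

```bash
python3 arc.py 114 120 126 132 138 144; python3 -c "
from h import *
d=snap('scene','s18');crop(d,'s18',150,275,195,295,6)"
```

```text
clk 21.15 tcp [ 449.2 -211.4   87.8] yawY 24.20 tilt [0.08 0.08] w 29.8 F [ 1.9  2.2 -0.4] q [-0.53  0.26  2.03  0.    0.85 -0.95]
phi now 112.2 r 68.8
114.0 [ 1.3 -2.1  0.8] turn z 0.2
120.0 [ 0.9 -9.4  0.8] turn z -5.8
126.0 [ -0.2 -16.7   0.8] turn z -11.8
132.0 [ -2.1 -23.7   0.8] turn z -17.8
138.0 [ -4.7 -30.6   0.7] turn z -23.8
144.0 [ -8.  -37.1   0.7] turn z -29.8
```

View pics/s18.png

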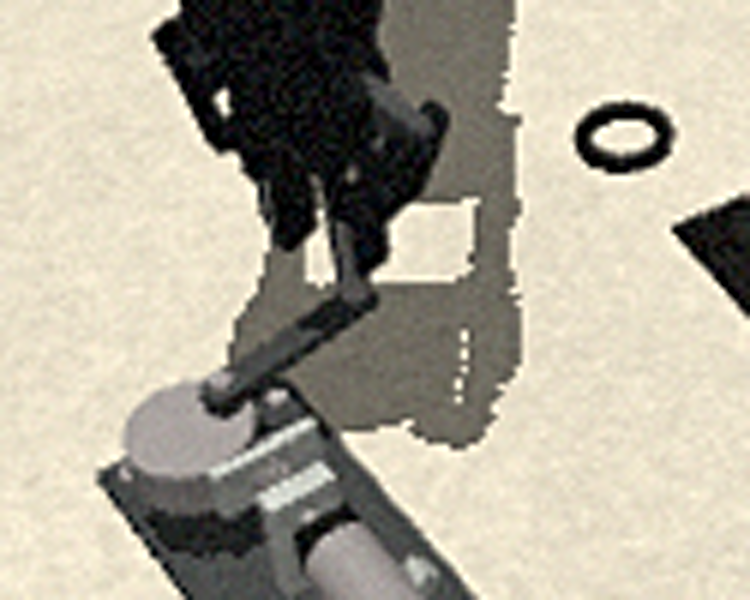

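The lever has turned, with its end now at (360,295), and the post stays between the fingers. I continue round the arc.

Call:
apply_moves(
  steps=[
    [[1, -9.4, 0], [0, 0, -5.8], 0.35],
    [[0, -16.7, 0], [0, 0, -11.8], 0.35],
    [[-2, -23.7, 0], [0, 0, -17.8], 0.35],
    [[-4.7, -30.6, 0], [0, 0, -23.8], 0.35],
    [[-8, -37.1, 0], [0, 0, -29.8], 0.35],
  ],
)

```text
clock: 21.7
tool_pos: [0.4192, -0.2345, 0.0882]
ee_rot: [0.973, 2.984, 0.001]
wrist_force: [3.1, 2.2, 0.5]
gripper_width: 0.0299
```

```bash
python3 arc.py 144 150 156 162 168 174 180
```

```text
clk 21.70 tcp [ 419.2 -234.5   88.2] yawY 53.88 tilt [0.15 0.  ] w 29.9 F [3.1 2.2 0.5] q [-0.6   0.23  2.07  0.    0.84 -1.54]
phi now 144.1 r 69.1
144.0 [0.9 0.1 1.2] turn z -0.1
150.0 [ 0.5 -7.2  1.2] turn z -6.1
156.0 [ -0.6 -14.4   1.2] turn z -12.1
162.0 [ -2.5 -21.5   1.1] turn z -18.1
168.0 [ -5.2 -28.3   1.1] turn z -24.1
174.0 [ -8.5 -34.8   1.1] turn z -30.1
180.0 [-12.5 -41.    1.1] turn z -36.1
```

Call:
apply_moves(
  steps=[
    [[0.5, -7.2, 0], [0, 0, -6.1], 0.35],
    [[-0.6, -14.4, 0], [0, 0, -12.1], 0.35],
    [[-2.5, -21.5, 0], [0, 0, -18.1], 0.35],
    [[-5.2, -28.3, 0], [0, 0, -24.1], 0.35],
    [[-8.5, -34.8, 0], [0, 0, -30.1], 0.35],
  ],
)

```text
clock: 22.2
tool_pos: [0.406, -0.2671, 0.0883]
ee_rot: [0.166, 3.134, 0.002]
wrist_force: [3.5, 5.2, 1.3]
gripper_width: 0.0298
```

```bash
python3 arc.py 174 180 184 188 190 192;python3 -c "
from h import *
d=snap('scene','s19');crop(d,'s19',130,255,195,295,6)"
```

```text
clk 22.20 tcp [ 406.  -267.1   88.3] yawY 83.93 tilt [0.19 0.08] w 29.8 F [3.5 5.2 1.3] q [-0.67  0.24  2.06  0.    0.84 -2.14]
phi now 173.5 r 69.6
174.0 [ 0.4 -0.6  1.3] turn z -0.1
180.0 [ 0.  -7.9  1.2] turn z -6.1
184.0 [ -0.7 -12.8   1.2] turn z -10.1
188.0 [ -1.7 -17.5   1.2] turn z -14.1
190.0 [ -2.3 -19.9   1.2] turn z -16.1
192.0 [ -3.1 -22.2   1.2] turn z -18.1
```

View pics/s19.png

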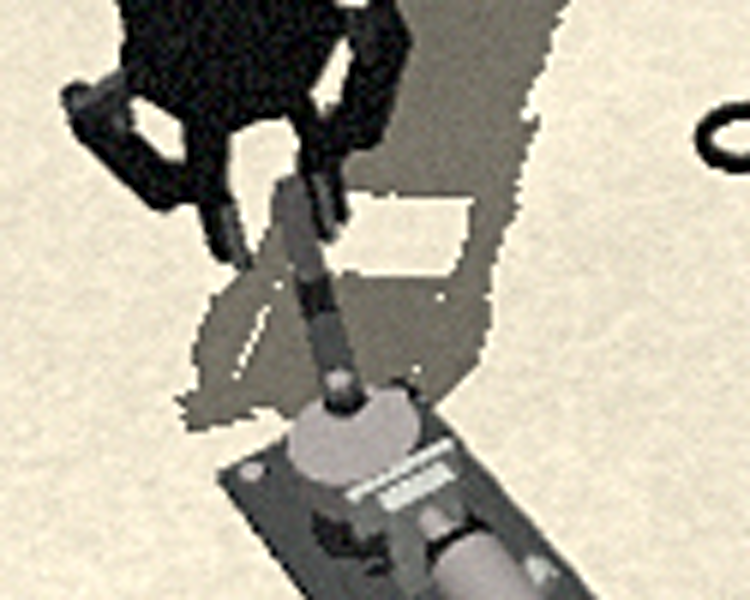

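Call:
apply_moves(
  steps=[
    [[0, -7.9, 0], [0, 0, -6.1], 0.35],
    [[-0.7, -12.8, 0], [0, 0, -10.1], 0.35],
    [[-1.7, -17.5, 0], [0, 0, -14.1], 0.35],
    [[-2.3, -19.9, 0], [0, 0, -16.1], 0.35],
    [[-2.3, -19.9, 0], [0, 0, -16.1], 0.35],
  ],
)

```text
clock: 22.75
tool_pos: [0.4048, -0.2868, 0.0877]
ee_rot: [-0.268, 3.13, 0.003]
wrist_force: [1.5, 4.4, -0.2]
gripper_width: 0.03
```

```bash
python3 arc.py 184 190 192;python3 - <<'E'
from m import *
d=snap('scene','s20');crop(d,'s20',130,255,195,295,6)
for th in (180,183,185.8,189):
    a=np.radians(th);print(th,((proj(d,[.4752+.07*np.cos(a),-.275+.07*np.sin(a),.118])-[130,195])*6+2.5).round(0))
t=snap('top','t20');crop(t,'t20',310,400,155,255,6)
E
```

```text
clk 22.75 tcp [ 404.8 -286.8   87.7] yawY 99.80 tilt [-0.   0.1] w 30.0 F [ 1.5  4.4 -0.2] q [-0.71  0.26  2.03  0.    0.85 -2.45]
phi now -170.5 r 71.4
184.0 [-1.7  6.7  0.7] turn z 5.8
190.0 [-1.4 -0.6  0.7] turn z -0.2
192.0 [-1.4 -3.1  0.7] turn z -2.2
180 [252. 199.]
183 [243. 203.]
185.8 [235. 206.]
189 [227. 210.]
```

View pics/s20.png

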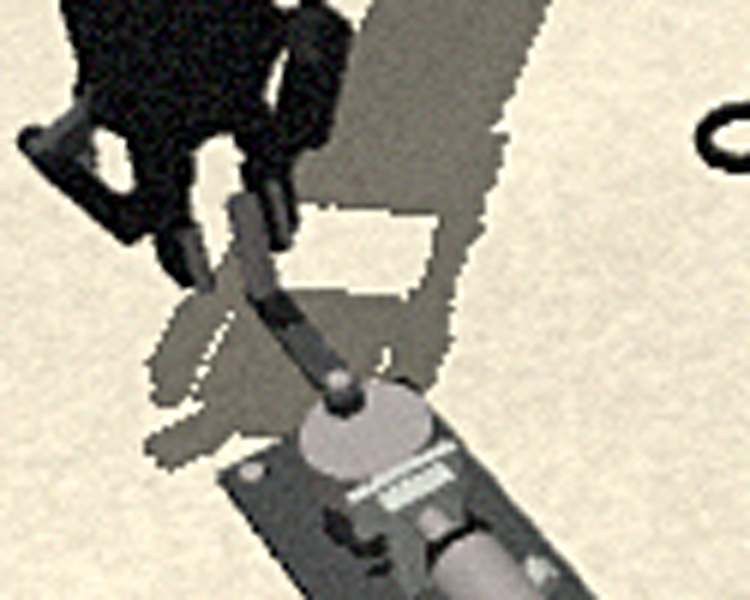

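View pics/t20.png

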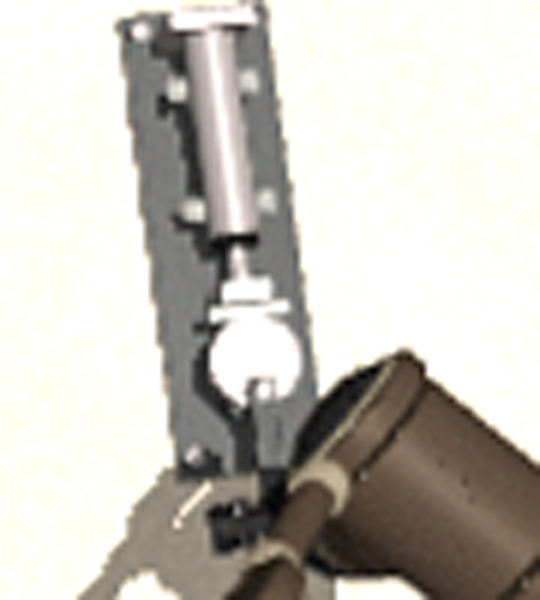

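The post top is at (243,198), about 183° against the aim of 185.8°. I push 3.4 mm further.

Call:
apply_moves(
  steps=[
    [[-1, -2, 0], [0, 0, -1.5], 0.35],
    [[-1.2, -3.5, 0], [0, 0, -2.8], 0.35],
    [[-1.2, -3.5, 0], [0, 0, -2.8], 0.35],
    [[-1.2, -3.5, 0], [0, 0, -2.8], 0.35],
  ],
)

```text
clock: 23.25
tool_pos: [0.4055, -0.2905, 0.0876]
ee_rot: [0.349, -3.12, -0.002]
wrist_force: [-1.9, 4.4, 3.8]
gripper_width: 0.03
```

```bash
python3 arc.py 186;python3 - <<'E'
from m import *
d=snap('scene','s21');crop(d,'s21',150,200,210,260,12)
for th in (180,183,185.8,189):
    a=np.radians(th);print(th,((proj(d,[.4752+.07*np.cos(a),-.275+.07*np.sin(a),.118])-[150,210])*12+5.5).round(0))
E
```

```text
clk 23.25 tcp [ 405.5 -290.5   87.6] yawY 102.78 tilt [-0.1   0.06] w 30.0 F [-1.9  4.4  3.8] q [-0.71  0.26  2.03 -0.    0.85 -2.5 ]
phi now -167.5 r 71.4
186.0 [-1.9  8.   0.6] turn z 6.8
180 [264. 219.]
183 [247. 226.]
185.8 [231. 233.]
189 [214. 241.]
```

View pics/s21.png

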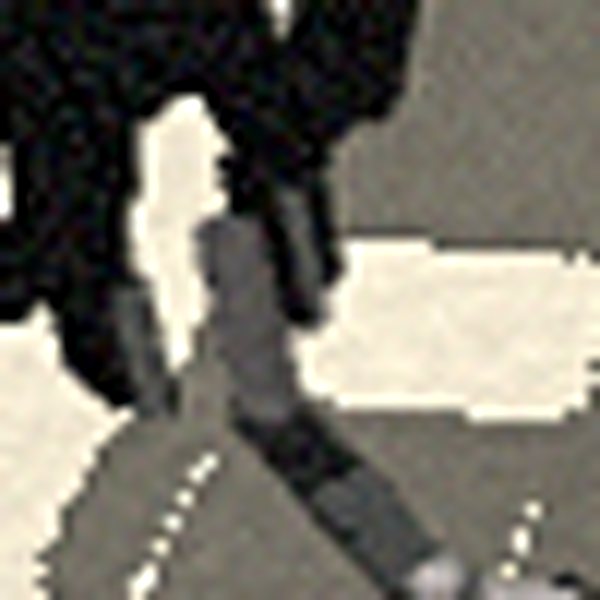

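The post top is at about (232,229), which matches 185.8°. I back off to centre the fingers on the post, then lift clear and measure.

Call:
apply_moves(
  steps=[
    [[-1, 4, 0], [0, 0, 3], 0.35],
    [[-1.9, 7.5, 0], [0, 0, 6.5], 0.35],
    [[-1.9, 7.5, 0], [0, 0, 6.5], 0.35],
    [[-1.9, 7.5, -20], [0, 0, 6.5], 0.35],
    [[-1.9, 7.5, -50], [0, 0, 6.5], 0.35],
  ],
)

```text
clock: 23.8
tool_pos: [0.4055, -0.2832, 0.1367]
ee_rot: [0.174, -3.134, -0.001]
wrist_force: [0.6, -0.3, -0.6]
gripper_width: 0.0298
```

Call:
apply_moves(
  steps=[
    [[0, 0, -40], [0, 0, 0], 0.35],
    [[0, 0, -90], [0, 0, 0], 0.35],
    [[0, 45, -100], [0, 0, 0], 0.35],
    [[0, 90, -100], [0, 0, 0], 0.35],
    [[0, 135, -100], [0, 0, 0], 0.35],
  ],
)

```text
clock: 24.3
tool_pos: [0.3927, -0.1493, 0.2392]
ee_rot: [-0.171, 3.133, -0.006]
wrist_force: [1.5, 0.4, -0.3]
gripper_width: 0.0301
```

Call:
apply_moves(
  steps=[
    [[0, 50, 0], [0, 0, 0], 0.35],
    [[0, 100, 0], [0, 0, 0], 0.35],
    [[0, 150, 0], [0, 0, 0], 0.35],
    [[0, 190, 0], [0, 0, 0], 0.35],
  ],
)

```text
clock: 24.7
tool_pos: [0.3714, 0.0414, 0.2384]
ee_rot: [-0.175, 3.133, -0.002]
wrist_force: [0.3, -0.5, -0.6]
gripper_width: 0.0299
```

Run:
```python
from g import *
st()
d=snap('scene','s22');crop(d,'s22',150,275,215,335,6)
t=snap('top','t22');crop(t,'t22',315,390,140,250,6)
cv2.imwrite("pics/t22f.png",t["image"][:,:,::-1])
```

```text
clk 24.70 tcp [371.4  41.4 238.4] yawY 96.38 tilt [ 0.23 -0.05] w 29.9 F [ 0.3 -0.5 -0.6] q [-0.01 -0.22  2.17 -0.    1.19 -1.69]
```

View pics/s22.png

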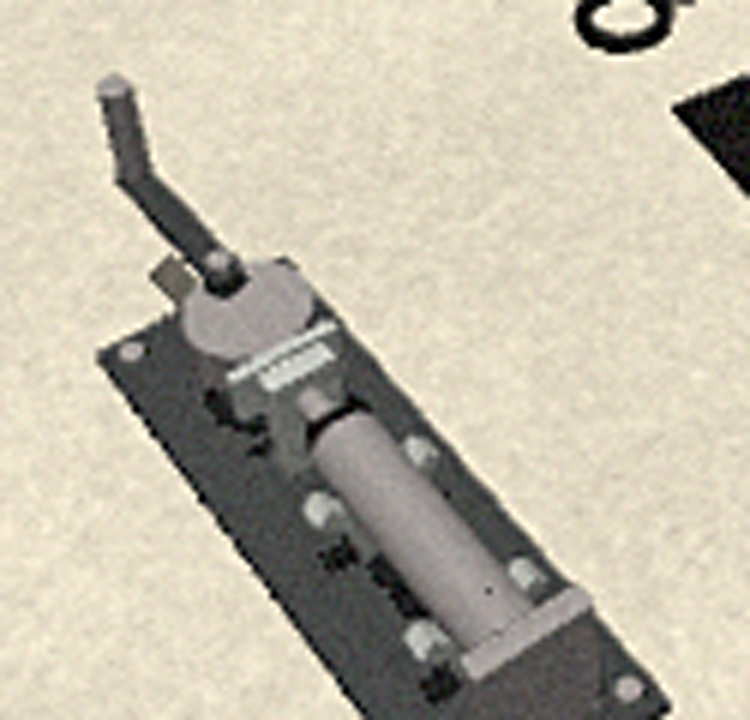

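View pics/t22.png

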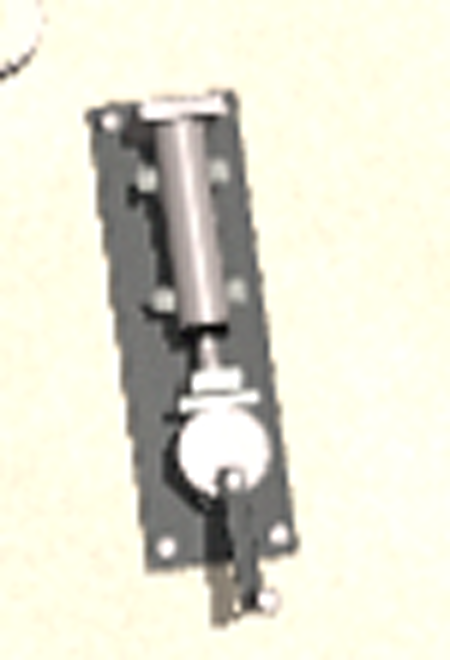

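View pics/t22f.png

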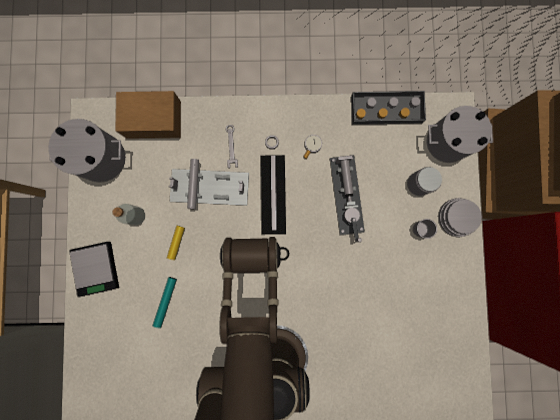

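Run:
```python
from m import *
s=load("s22");t=load("t22")
F=lambda d,x,y,k,u,v,h:ray(d,u+(x-(k-1)/2)/k,v+(y-(k-1)/2)/k,h)[:2]*1000
ps=F(s,115,84,6,150,215,.118);pt=F(t,267,600,6,315,140,.118);bs=F(s,218,262,6,150,215,.070);bt=F(t,233,479,6,315,140,.070)
dc=F(t,225,448,6,315,140,.058)
print("post",ps,pt,"boss",bs,bt,"disc centre",dc)
ang=lambda a,b:np.degrees(np.arctan2(*(b-a)[::-1]))%360
for n,p,b in(("scene",ps,bs),("top",pt,bt)): print(n,"lever",ang(b,p),np.hypot(*(p-b)))
W=cloud(t);Z=W[:,:,2];g=t["image"].max(-1).astype(int)
C=np.zeros(Z.shape,bool);C[150:240,325:370]=1;C=big(C&(g<110));
r=mrect(plane(t,C,.008));print("plate",r)
# plate edges: leftmost/rightmost per row
L=[];Rr=[]
for v in range(165,228):
    u=np.nonzero(C[v])[0]
    L.append(ray(t,u.min()-.5,v,.008)[:2]*1000);Rr.append(ray(t,u.max()+.5,v,.008)[:2]*1000)
for e in(L,Rr):
    e=np.array(e);vx,vy,_,_=cv2.fitLine(e.astype(np.float32),cv2.DIST_HUBER,0,.01,.01).ravel();print("edge yaw",np.degrees(np.arctan2(vy,vx)))
```

```text
post [ 404.19684998 -281.75642638] [ 405.83683553 -281.8959126 ] boss [ 472.74382467 -273.33309729] [ 475.94608505 -274.12739019] disc centre [ 494.76276673 -272.27802463]
scene lever 187.00561494471526 69.06258185227034
top lever 186.3229202805128 70.53833573922074
plate (array([ 559.9, -264.1]), array([306.1,  92. ]), 5.8)
edge yaw 5.8937855
edge yaw 5.736734
```

Run:
```python
from m import *
for a,b in(("scene0","s22"),("top0","t22")):
    A=load(a);B=load(b);D=cv2.absdiff(cv2.GaussianBlur(A["image"],(5,5),0),cv2.GaussianBlur(B["image"],(5,5),0)).max(-1)
    cv2.imwrite(f"pics/diff_{b}.png",np.clip(D*3.,0,255).astype(np.uint8))
t=load("t22");g=t["image"].max(-1).astype(int);M=np.zeros(g.shape,bool);M[150:240,268:281]=1
print("bar",line(plane(t,big(M&(g>60)),.020)))
```

```text
bar ('mean', array([6.034e+02, 2.000e-01]), 'mid', array([5.912e+02, 4.000e-01]), 'len', np.float64(289.6), 'w', np.float64(43.5), 'ang', np.float64(179.25))
```

View pics/diff_s22.png

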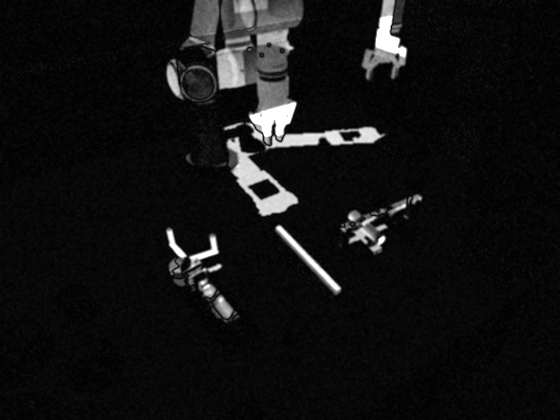

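View pics/diff_t22.png

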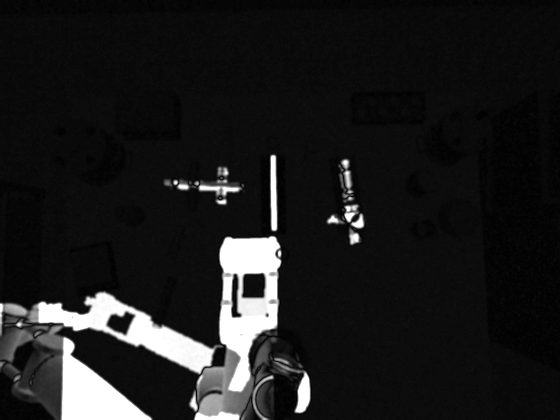

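The differences show only the bar, short tube, cam and arm, with no bystander changed. The bar's pixel fit leaked past the mat edge (290 mm long), so I don't use it. The picture shows the bar centred and straight on the mat. I hand in.

```bash
python3 -c "
from cell import robot
print(robot.close_job())"
```

```text
the job is handed in; nothing more can be done
None
```

The job is done and handed in at about 25 s, well under the 72 s limit. The bar lies on the mat, the short tube is clamped, and the long tube is still in the rack.

- **Bar:** My first grip was too low to lay it down without a drop, so I set it back into the brackets to regrip it higher. On the way in, one end rode on a bracket wall (about 37 N at the wrist) before I shifted it and seated it. It then went flat and lengthwise on the mat, set down on contact. My last numeric fit of the bar failed because the mask leaked past the mat, so its centring is judged by eye from the pictures.
- **Tube and clamp:** I laid the short tube in the V blocks and let go before touching the cam. I then pushed the lever round by its post. It measures 186.3° in the top view and 187.0° in the scene view. The aim is 185.8°, so it is within about 1° of square. In the pictures the follower is forward and the tube is against the stop. I did not measure the clamping force directly.
- **Everything else:** Comparing before and after pictures in both views shows only the bar, short tube, cam and arm changed. The arm is parked with the fingertips about 24 cm above the counter, touching nothing.

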